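# Sort washed labware into the drying trays

### The job

Sort the washed labware standing on the bench into the three drying trays, each piece into the tray where one of its own kind already stands; one tall beaker stands nested inside the low one, so take them apart and put each in its own tray. Stand every piece upright on the tray floor, and do not push about or knock over the three pieces that are already in the trays.

Things in the scene. Friction and masses are not known exactly. Their poses are not given: they have to be found in the camera images.
- tall_nested_mid (a point): tall-form beaker, white plastic round open cup, straight-sided, 38 mm outer diameter, 105 mm high, wall 3 mm, bottom 4 mm, about 50 g (0.7 to 1.4 times that). At the start it stands loosely inside the low-form beaker, on its inner floor, its rim about 49 mm above the low beaker's rim. The point is at its centre, half-way up; z along its axis, up when it stands.
- tall_loose_mid (a point): tall-form beaker, white plastic round open cup, straight-sided, 38 mm outer diameter, 105 mm high, wall 3 mm, bottom 4 mm, about 50 g (0.7 to 1.4 times that). At the start it stands by itself on the bench. The point is at its centre, half-way up; z along its axis, up when it stands.
- low_mid (a point): low-form beaker, white plastic round open cup, straight-sided, 60 mm outer diameter (54 mm inside), 60 mm high, wall 3 mm, bottom 4 mm, about 60 g (0.7 to 1.4 times that). It stands on the bench, at the start with a tall beaker inside it. The point is at its centre, half-way up; z along its axis, up when it stands.
- jar_mid (a point): square staining jar, white plastic, open top, 48 x 48 mm, 80 mm high, wall 4 mm, sides parallel to its x and y axes, about 90 g (0.7 to 1.4 times that). It stands on the bench by itself, turned somewhat. The point is at its centre, half-way up; z along its axis, up when it stands.
- tray_tall: grey drying tray fixed to the bench, 90 mm (its x) by 200 mm (its y) outside, walls 4 mm thick and 14 mm high, floor 4 mm above the bench (82 by 192 mm inside). Origin: centre of its underside, on the bench. All three trays look alike; this is the one in which a tall-form beaker already stands, near one of its short ends; there is room for two more in a row along y.
- tray_low: grey drying tray fixed to the bench, 90 mm (its x) by 200 mm (its y) outside, walls 4 mm thick and 14 mm high, floor 4 mm above the bench (82 by 192 mm inside). Origin: centre of its underside, on the bench. All three trays look alike; this is the one in which a low-form beaker already stands, near one of its short ends; there is room for one more.
- tray_jar: grey drying tray fixed to the bench, 90 mm (its x) by 200 mm (its y) outside, walls 4 mm thick and 14 mm high, floor 4 mm above the bench (82 by 192 mm inside). Origin: centre of its underside, on the bench. All three trays look alike; this is the one in which a square staining jar already stands, near one of its short ends; there is room for one more.
- tall_kept_mid (a point): The one already in its tray, to be left alone: tall-form beaker, white plastic round open cup, straight-sided, 38 mm outer diameter, 105 mm high, wall 3 mm, bottom 4 mm, about 50 g (0.7 to 1.4 times that). The point is at its centre, half-way up; z along its axis, up when it stands.
- low_kept_mid (a point): The one already in its tray, to be left alone: low-form beaker, white plastic round open cup, straight-sided, 60 mm outer diameter (54 mm inside), 60 mm high, wall 3 mm, bottom 4 mm, about 60 g (0.7 to 1.4 times that). The point is at its centre, half-way up; z along its axis, up when it stands.
- jar_kept_mid (a point): The one already in its tray, to be left alone: square staining jar, white plastic, open top, 48 x 48 mm, 80 mm high, wall 4 mm, sides parallel to its x and y axes, about 90 g (0.7 to 1.4 times that). The point is at its centre, half-way up; z along its axis, up when it stands.

How it is judged:
By the outcome, as a careful person would: the job done as asked, in the order asked, and still so for the second after the job is handed in, with the robot touching nothing.
It also fails if it takes over 112 s, if anything falls off the work surface, if the arm or the gripper's body presses on something with over 40 N, if the wrist force passes 120 N, or if a joint passes its speed limit or range.

### The arm

A 6-joint arm with a two-finger parallel gripper is mounted at the origin on the work surface. World frame = base frame: x ahead of the robot, y to its left, z up, the work surface at z = 0. Lengths are in mm, angles in rad, forces in N, time in s.
With the tool pointing down it reaches from about 275 to 850 mm from the base axis. Payload 5.2 kg.
Tool frame: the origin (TCP) lies on the centre line of the jaws, within the pads' length; the fingertips stand 11 mm ahead of it and the grasp point (between the pads) lies 8 mm behind it; z points along the fingers, y is the direction in which the jaws open and shut (so a half turn about z gives the same grasp; the last joint's range is limited). The gripper opens to 85 mm and grips with 20 to 120 N. Pads are 22 mm wide; open, the fingers measure 114 mm over their backs; the gripper's body (76 mm by 85 mm) begins 54 mm behind the grasp point. The pads swing forward as they close: fully open they stand 13 mm farther back than shut.
Start: joints at [0.95, 0.259, 1.535, -0, 1.348, -0.203], TCP at [223.142, 502.705, 202.31] pointing down, gripper open.
Joint ranges: [-3.14, 3.14], [-0.91, 2.08], [0.19, 2.58], [-1.22, 4.36], [0.22, 2.71], [-3.12, 3.12]. Speed limits (rad/s): [2.57, 2.57, 3.14, 3.14, 3.14, 3.14].

### API

Orientations are given as a unit quaternion [x, y, z, w].
In Python, from workcell import * gives the robot as it stands.
- The arm moves only by the tool servo_tool, never from a script. Its argument "plan" is a list that holds one entry, the list of rows, each a list of 4 numbers: the shift along the tool's x, y, z in cm, then the turn about the tool's z in rad. A call has 1 to 12 rows; each row shifts and turns the commanded pose from where the row before left it, along the tool's axes as they then stand; what a row does not reach is not made up. A row lasts 1/8 s, in which the tool goes at most 62.5 mm and 10.7 degrees, less where a joint would pass 70% of its speed; a pose out of reach is approached as far as the arm can. A call with a gripper value outside its range is refused whole. "jaw" is the finger opening in cm, from 0 to 8.54, set as the call begins (left out, the last holds). The fingers move at their own pace and stop on an object; "newtons" is the grip in N (left out, the last holds). Time passes only in rows, so rows that do not move let the fingers close. It gives the time, the measured TCP pose, the force and the opening at its end, in the units of the state.
- state(): the state, without advancing time (a new reading comes with each control period).
- camera(name): name is "scene" or "top"; returns a dict with "img" (420x560x3 uint8, red, green, blue), "depth" (420x560 float32, mm along the optical axis (not along the pixel's ray), 0 where there is no reading), "camera_matrix" (3x3 intrinsics, pixels), "R" (3x3) and "t" (3): a world point X has camera coordinates R X + t. Camera axes: x right, y down, z forward; pixel columns grow to the right and rows downward; lengths in mm; the calibration is good to about 2 mm. A picture is of the moment at which its call begins.
- sign_off(): hands the job in, once; it reports no verdict.
The state is a dict: "t": time; "joints": joint angles; "qvel": joint speeds; "joint_efforts": joint torques, N m; "tool_pos": TCP position; "tool_rot": TCP orientation; "ft_force": force on the tool from outside, world axes, zero at the start; "moment": the same for the moment, N m; "width": opening from 0.0 (shut) to 1.0 (fully open).
Only numpy, scipy, OpenCV 4.12 (cv2) and the standard library are available. Lean on these libraries where they do the work, as an engineer would, in place of code of your own. Each camera call takes 0.05 s, during which the arm holds its last target.

## Working session

There is one attempt and no reset: what is moved stays moved. The work goes in short steps, Python scripts to look and compute and a tool call to move; the robot and the scene stay as the last step left them, time stands still between calls to the robot, and variables do not carry over. Pictures are saved under pics/ and viewed, and the job is handed in when it is done.

Besides the shell and the picture viewer there is one more tool, called after "Request:" as a command line: name --argument value ..., lists and objects as JSON in quotes. servo_tool: Moves the arm, as the interface text tells. Its arguments: {"type":"object","properties":{"plan":{"type":"array","items":{"type":"array","items":{"type":"array","items":{"type":"number"}}}},"jaw":{"type":"number"},"newtons":{"type":"number"}},"required":["plan"]}

```bash
ls; mkdir -p pics; python3 - <<'E'
from workcell import *
import cv2,numpy as np
print(state())
for n in ("scene","top"):
    c=camera(n); cv2.imwrite(f"pics/{n}0.png",c["img"][:,:,::-1]); np.savez(f"{n}0.npz",**c)
    print(n,c["camera_matrix"],c["R"],c["t"])
E
```

```text
pics
{'t': 0.0, 'joints': array([ 9.50220439e-01,  2.59325480e-01,  1.53612456e+00,  1.76214205e-05,
        1.34796840e+00, -2.02832882e-01]), 'qvel': array([ 0.00036024,  0.00097239, -0.00090842, -0.00021945, -0.00072154,
       -0.00071502]), 'joint_efforts': array([-1.39877626e-03, -4.46027720e+01, -2.90571141e+01, -5.51416645e-05,
        1.17125633e-02,  1.26331807e-05]), 'tool_pos': array([222.77445408, 502.22089398, 201.46751367]), 'tool_rot': array([ 2.07357888e-01,  9.78264725e-01, -8.33175291e-04, -3.73187961e-04]), 'ft_force': array([ 0.67728592, -0.29891454,  0.35475728]), 'moment': array([ 0.00869444, -0.04012085,  0.02664758]), 'width': 0.9997794491222403}
scene [[497.83191935   0.         275.425016  ]
 [  0.         497.83191935 222.63117763]
 [  0.           0.           1.        ]] [[-0.33518985  0.94213424 -0.00555264]
 [ 0.80906552  0.28481713 -0.51409356]
 [-0.48276366 -0.17681139 -0.85771614]] [ 175.49822653 -392.41680667 1481.67194377]
top [[394.90298014   0.         277.54566401]
 [  0.         394.90298014 205.08688846]
 [  0.           0.           1.        ]] [[ 0.00462908 -0.99996197 -0.00739174]
 [-0.98675171 -0.00336892 -0.16220269]
 [ 0.16217161  0.00804466 -0.98672978]] [ 15.14905064 534.95971731 970.85797051]
```

View pics/scene0.png

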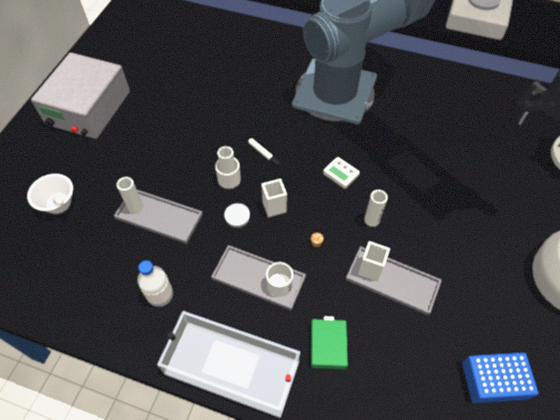

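View pics/top0.png

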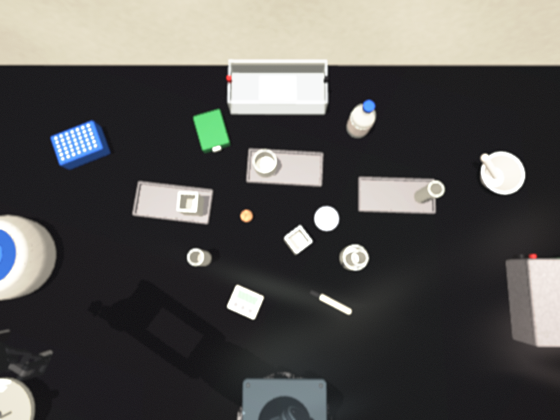

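The scene image shows three trays: the tall one at about (158,216), low at (258,277) and jar at (393,279). The nested pair is at (228,168), the jar at (274,198) and the loose tall beaker at (375,208). The top view shows the same things. Next I'll measure the rims.

```bash
cat > h.py <<'E'
import numpy as np,cv2
def load(n): return dict(np.load(n))
def cloud(c):
    K,R,t=c["camera_matrix"],c["R"],c["t"]; d=c["depth"]
    v,u=np.mgrid[:d.shape[0],:d.shape[1]]
    P=np.stack([(u-K[0,2])/K[0,0]*d,(v-K[1,2])/K[1,1]*d,d],-1)
    return (P-t)@R
def ray(c,uv,z):
    K,R,t=c["camera_matrix"],c["R"],c["t"]
    uv=np.atleast_2d(uv).astype(float)
    D=np.c_[(uv-K[:2,2])/[K[0,0],K[1,1]],np.ones(len(uv))]@R
    C=-R.T@t
    return C+D*((z-C[2])/D[:,2])[:,None]
def proj(c,X):
    K,R,t=c["camera_matrix"],c["R"],c["t"]; p=(R@np.asarray(X,float)+t); p=K@p; return p[:2]/p[2]
E
python3 - <<'E'
from h import *
boxes={"top":dict(nested=(338,240,374,276),jar=(280,222,316,258),loose=(184,244,214,270),tallk=(412,175,450,206),lowk=(248,146,280,178),jark=(174,188,206,218)),
"scene":dict(nested=(212,144,246,192),jar=(258,176,292,220),loose=(362,186,390,230),tallk=(114,172,146,216),lowk=(260,258,300,300),jark=(358,238,394,284))}
rim=dict(nested=None,jar=80,loose=105,tallk=109,lowk=64,jark=84)
for n in boxes:
    c=load(n+"0.npz"); X=cloud(c)
    z=X[...,2]; m=(c["depth"]>0)
    print(n,"bench z med",np.median(z[m&(abs(z)<20)]))
    for k,(a,b,c2,d) in boxes[n].items():
        Y=X[b:d,a:c2].reshape(-1,3); v,u=np.mgrid[b:d,a:c2]; U=np.c_[u.ravel(),v.ravel()]
        ok=c["depth"][b:d,a:c2].ravel()>0
        zz=Y[:,2]; top=np.percentile(zz[ok],98.5)
        for h in ([113.,109.,60.] if k=="nested" else [rim[k]]):
            s=ok&(abs(zz-h)<6)
            if s.sum()<5: print(k,h,"few",top);continue
            P=ray(c,U[s],h)[:,:2]
            r=cv2.minAreaRect(P.astype(np.float32)); (ex,ey),er=cv2.minEnclosingCircle(P.astype(np.float32))
            print(k,h,s.sum(),"top",round(top,1),"rect",np.round(r[0],1),np.round(r[1],1),round(r[2],1),"circ",round(ex,1),round(ey,1),round(er,1))
E
```

```text
top bench z med -1.1617938771164322
nested 113.0 31 top 108.2 rect [ 400.  -174.5] [33.6 35.1] 70.2 circ 399.6 -174.9 18.1
nested 109.0 67 top 108.2 rect [ 400.1 -176.2] [35.2 35.2] 88.5 circ 399.0 -175.6 18.9
nested 60.0 107 top 108.2 rect [ 401.9 -172.3] [54.4 56.8] 88.7 circ 402.0 -174.0 29.7
jar 80 123 top 80.3 rect [444.3 -32.8] [47.6 48. ] 36.8 circ 443.0 -32.9 32.1
loose 105 68 top 104.8 rect [398.6 210.3] [35.2 35.9] 0.3 circ 399.4 210.8 19.0
tallk 109 76 top 108.6 rect [ 564.7 -363.1] [36.9 38. ] 15.1 circ 564.5 -363.1 19.7
lowk 64 92 top 64.2 rect [646.2  52.4] [58.3 56.5] 0.3 circ 645.7 51.8 29.8
jark 84 140 top 85.0 rect [535.6 240.9] [49.4 48.3] 86.6 circ 536.3 240.2 32.4
scene bench z med -0.262441296701601
nested 113.0 34 top 107.5 rect [ 405.1 -172.7] [34.3 34.7] 19.3 circ 404.6 -172.5 18.8
nested 109.0 77 top 107.5 rect [ 402.8 -173.9] [39.3 37.2] 52.5 circ 404.4 -175.9 22.2
nested 60.0 123 top 107.5 rect [ 407.  -171.8] [60.7 56.1] 21.8 circ 406.2 -171.8 31.3
jar 80 153 top 81.4 rect [447.1 -31. ] [52.1 49. ] 36.5 circ 447.2 -30.2 34.0
loose 105 88 top 104.8 rect [402.7 212.5] [39.7 34.8] 14.0 circ 402.4 212.2 20.3
tallk 109 87 top 109.3 rect [ 568.3 -361.2] [39.6 38.9] 75.5 circ 569.2 -359.4 22.8
lowk 64 141 top 64.5 rect [648.2  53.9] [59.  59.5] 74.4 circ 648.8 53.3 30.9
jark 84 168 top 85.2 rect [539.7 242.5] [47.9 53.3] 87.2 circ 537.4 242.6 33.6
```

```bash
python3 - <<'E'
from h import *
boxes={"top":dict(tall=(350,168,445,222),low=(238,140,330,194),jar=(125,174,220,230)),
"scene":dict(tall=(106,185,210,246),low=(206,242,312,312),jar=(340,243,448,316))}
for n in boxes:
    c=load(n+"0.npz"); X=cloud(c); g=c["img"].max(2)
    for k,(a,b,c2,d) in boxes[n].items():
        Y=X[b:d,a:c2]; v,u=np.mgrid[b:d,a:c2]
        s=(g[b:d,a:c2]>50)&(Y[...,2]<19)&(Y[...,2]>-4)&(c["depth"][b:d,a:c2]>0)
        s=cv2.morphologyEx(s.astype(np.uint8),cv2.MORPH_OPEN,np.ones((2,2)))>0
        nl,L,st,_=cv2.connectedComponentsWithStats(s.astype(np.uint8)); s=L==1+np.argmax(st[1:,4])
        P=ray(c,np.c_[u[s],v[s]],10)[:,:2].astype(np.float32)
        r=cv2.minAreaRect(P); bx=cv2.boxPoints(r)
        print(n,k,np.round(r[0],1),np.round(r[1],1),round(r[2],2), "wallz",np.percentile(Y[...,2][s],[50,97]).round(1))
E
```

```text
top tall [ 567.1 -306.6] [220.   99.7] 88.38 wallz [ 2.7 15. ]
top low [642.3  -3.3] [208.5 100.6] 86.77 wallz [ 2.9 15. ]
top jar [545.3 295.1] [209.6  99.6] 83.45 wallz [ 3.1 15.5]
scene tall [ 571.7 -293. ] [211.6 102. ] 88.48 wallz [ 4.  15.6]
scene low [645.5   3.1] [207.7 103. ] 87.13 wallz [ 4.  16.4]
scene jar [549.5 301.1] [206.5 102.8] 83.6 wallz [ 3.9 15.7]
```

```bash
python3 - <<'E'
from h import *
a=load("top0.npz")["img"][:,:,::-1]; b=load("scene0.npz")["img"][:,:,::-1]
big=lambda im,x,y,w,h,s:cv2.resize(im[y:y+h,x:x+w],None,fx=s,fy=s,interpolation=cv2.INTER_NEAREST)
o=np.zeros((600,800,3),np.uint8)
for im,x,y,w,h,px,py in [(a,350,165,100,60,0,0),(a,238,140,100,60,400,0),(a,125,175,100,60,0,250),(b,340,243,100,75,400,250)]:
    p=big(im,x,y,w,h,4); o[py:py+p.shape[0],px:px+p.shape[1]]=p
cv2.imwrite("pics/z.png",np.clip(o.astype(float)*1.5,0,255).astype(np.uint8))
g=a.max(2)
print(g[195,350:440]); print(g[160:200,300]); print(g[195:230,150])
E
```

```text
[ 33  33  33  33  31  32  28  55 122 186 218 226 227 227 226 226 226 225
 226 226 226 225 226 225 226 226 225 226 226 226 226 225 225 226 225 224
 224 224 224 223 224 224 224 224 223 224 224 223 224 223 223 223 223 222
 223 222 223 222 222 223 223 223 223 218 198 184 184 184 184 186 187 188
 187 188 188 187 188 186 185 188 204 229 244 249 248 250 255 255 253 250]
[226 226 226 226 226 226 226 226 227 227 228 228 228 228 228 228 228 228
 228 229 229 229 230 222 178 112  51  30  33  32  32  33  32  33  33  33
  33  32  33  31]
[226 227 228 228 227 227 227 227 228 228 228 228 228 228 228 228 229 229
 229 230 229 195 124  55  30  31  30  33  32  33  32  32  32  32  32]
```

View pics/z.png

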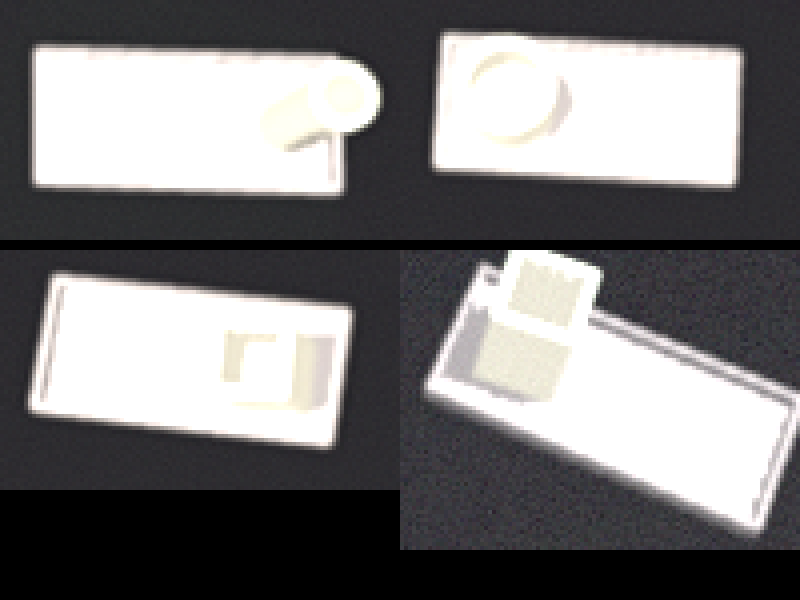

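```bash
python3 - <<'E'
from h import *
boxes={"top":dict(tall=(350,168,440,222),low=(238,140,330,194),jar=(125,174,220,230)),
"scene":dict(tall=(106,185,210,246),low=(206,242,312,312),jar=(340,243,448,316))}
for n in boxes:
    c=load(n+"0.npz"); X=cloud(c); g=c["img"].max(2)
    for k,(a,b,c2,d) in boxes[n].items():
        Y=X[b:d,a:c2]; v,u=np.mgrid[b:d,a:c2]
        s=(g[b:d,a:c2]>(130 if n=="top" else 110))&(Y[...,2]<22)&(c["depth"][b:d,a:c2]>0)
        s=cv2.morphologyEx(s.astype(np.uint8),cv2.MORPH_OPEN,np.ones((3,3)))
        nl,L,st,_=cv2.connectedComponentsWithStats(s); s=L==1+np.argmax(st[1:,4])
        P=ray(c,np.c_[u[s],v[s]],12)[:,:2].astype(np.float32)
        r=cv2.minAreaRect(P); bx=cv2.boxPoints(r)
        print(n,k,np.round(r[0],1),np.round(r[1],1),round(r[2],2),np.round(bx).astype(int).tolist())
E
```

```text
top tall [ 569.6 -299. ] [200.6  93. ] 88.63 [[521, -398], [614, -400], [619, -200], [526, -198]]
top low [ 6.446e+02 -5.000e-01] [203.   93.3] 86.74 [[592, -99], [685, -105], [697, 98], [604, 103]]
top jar [547.6 297.3] [203.2  93. ] 83.5 [[490, 202], [582, 191], [605, 393], [513, 404]]
scene tall [ 569.1 -297. ] [202.9  93.1] 88.47 [[520, -397], [613, -400], [618, -197], [525, -194]]
scene low [6.443e+02 4.000e-01] [202.4  93.2] 86.8 [[592, -98], [685, -103], [696, 99], [603, 104]]
scene jar [547.  298.7] [201.7  93. ] 83.57 [[489, 204], [582, 193], [605, 394], [512, 404]]
```

```bash
cat >> h.py <<'E'
from scipy.spatial.transform import Rotation as Ro
def go(x,y,z=None):
    "remaining shift in tool axes, cm, to world target"
    from workcell import state
    s=state(); R=Ro.from_quat(s["tool_rot"]).as_matrix(); p=s["tool_pos"]
    T=np.array([x,y,p[2] if z is None else z])
    ty=R[:,1]
    print("t %.2f pos"%s["t"],p.round(1),"phi deg %.2f"%np.degrees(np.arctan2(ty[1],ty[0])),"tilt",R[:,2].round(4)[:2],"w %.3f"%s["width"],"F",s["ft_force"].round(1),"q6 %.2f"%s["joints"][5])
    print("shift cm",(R.T@(T-p)/10).round(2))
E
echo ok
```

```text
ok
```

Request:
servo_tool --plan '[[[0, 0, 0, 0.147], [0, 0, 0, 0.147], [0, 0, 0, 0.147], [0, 0, 0, 0.147], [0, 0, 0, 0.147], [0, 0, 0, 0.147], [0, 0, 0, 0.147], [0, 0, 0, 0.15]]]' --jaw 8.5 --newtons 25

```text
t: 1.1
tool_pos: [222.9, 502.4, 201.8]
tool_rot: [0.718, 0.696, -0.001, 0.0]
ft_force: [0.0, -0.4, 0.4]
width: 0.996
```

```bash
python3 -c "
from h import *
go(401.5,-174.5)"
```

```text
t 1.10 pos [222.9 502.4 201.8] phi deg -1.77 tilt [-0.0006 -0.0009] w 0.996 F [ 0.  -0.4  0.4] q6 0.98
shift cm [-6.711e+01  1.994e+01  5.000e-02]
```

Request:
servo_tool --plan '[[[-5.5, 1.63, 0, 0], [-5.5, 1.63, 0, 0], [-5.5, 1.63, 0, 0], [-5.5, 1.63, 0, 0], [-5.5, 1.63, 0, 0], [-5.5, 1.63, 0, 0], [-5.5, 1.63, 0, 0], [-5.5, 1.63, 0, 0], [-5.5, 1.63, 0, 0], [-5.5, 1.63, 0, 0], [-5.5, 1.63, 0, 0], [-5.5, 1.63, 0, 0]]]'

```text
t: 2.6
tool_pos: [401.5, -164.1, 202.1]
tool_rot: [0.717, 0.698, 0.0, -0.0]
ft_force: [0.7, 0.6, 0.5]
width: 0.993
```

```bash
python3 - <<'E'
from h import *
from workcell import *
go(401.5,-174.5)
for n in ("scene","top"):
    c=camera(n); cv2.imwrite(f"pics/{n}1.png",c["img"][:,:,::-1]); np.savez(f"{n}1.npz",**c)
E
```

```text
t 2.60 pos [ 401.5 -164.1  202.1] phi deg -1.54 tilt [0.0001 0.0003] w 0.993 F [0.7 0.6 0.5] q6 -0.62
shift cm [-1.04  0.03 -0.  ]
```

View pics/scene1.png

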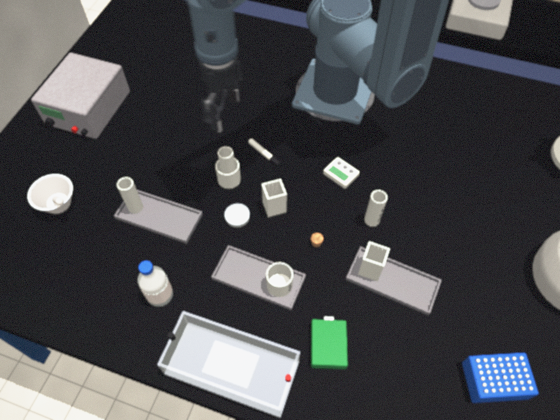

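The gripper shows at about (220,105) in the scene view, at 200 mm height above the nested pair at (228,168). I'll go down and grip the inner tall beaker above the low rim.

Request:
servo_tool --plan '[[[-1.04, 0.03, 0, 0], [0, 0, 3.0, 0], [0, 0, 3.0, 0], [0, 0, 3.0, 0], [0, 0, 2.8, 0], [0, 0, 0, 0]]]' --jaw 6.5

```text
t: 3.45
tool_pos: [399.8, -170.2, 82.9]
tool_rot: [0.716, 0.698, -0.0, -0.003]
ft_force: [-0.6, 0.7, -0.1]
width: 0.761
```

Request:
servo_tool --plan '[[[0, 0, 0, 0], [0, 0, 0, 0], [0, 0, 0, 0], [0, 0, 0, 0], [0, 0, 0, 0], [0, 0, 0, 0], [0, 0, 0, 0], [0, 0, 0, 0]]]' --jaw 3.0 --newtons 25

```text
t: 4.45
tool_pos: [401.5, -172.6, 84.3]
tool_rot: [0.716, 0.698, -0.0, -0.0]
ft_force: [-0.5, 0.4, 0.3]
width: 0.356
```

```bash
python3 - <<'E'
from h import *
from workcell import *
go(401.5,-174.5)
c=camera("scene"); cv2.imwrite("pics/s2.png",cv2.resize(c["img"][100:240,140:320,::-1],None,fx=4,fy=4))
E
```

```text
t 4.45 pos [ 401.5 -172.6   84.3] phi deg -1.49 tilt [-0.0001  0.0001] w 0.356 F [-0.5  0.4  0.3] q6 -0.64
shift cm [-0.19  0.   -0.  ]
```

View pics/s2.png

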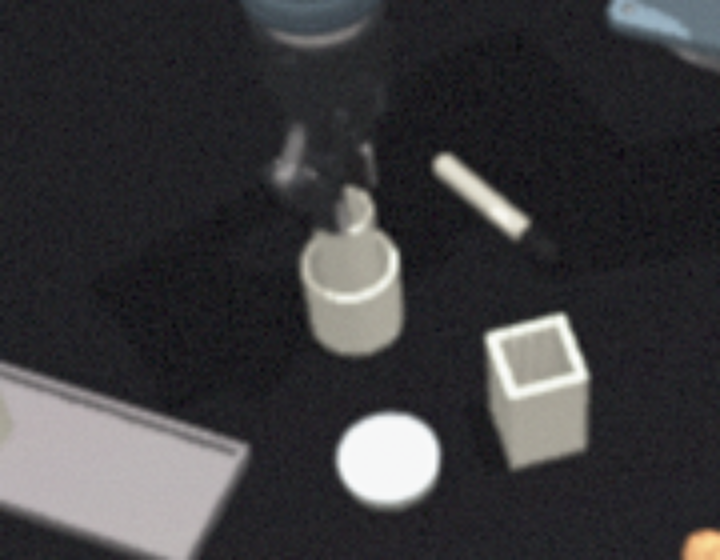

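```bash
python3 - <<'E'
from h import *
from workcell import *
o=[]
for n,(x,y,w,h) in dict(scene=(195,110,60,90),top=(310,200,80,120)).items():
    c=camera(n); np.savez(n+"2.npz",**c); o.append(cv2.resize(c["img"][y:y+h,x:x+w,::-1],(400,600),interpolation=cv2.INTER_CUBIC))
    for P in ([401.5,-172.6,73],[401.5,-172.6,109],[401.5,-172.6,92]): print(n,proj(c,P).round(1), ((proj(c,P)-[x,y])*[400/w,600/h]).round())
    X=cloud(c)[y:y+h,x:x+w].reshape(-1,3); 
    for h0 in (109,60):
        s=(abs(X[:,2]-h0)<5)&(abs(X[:,0]-402)<50)&(abs(X[:,1]+174)<50)&(c["img"][y:y+h,x:x+w].max(2).ravel()>120); P=X[s]; print(h0,s.sum(), P.min(0).round() if len(P) else 0,P.max(0).round() if len(P) else 0)
cv2.imwrite("pics/s3.png",np.clip(1.5*np.hstack(o).astype(float),0,255).astype(np.uint8))
E
```

```text
scene [227.  161.5] [213. 343.]
scene [225.7 152.4] [205. 283.]
scene [226.3 156.7] [209. 312.]
109 32 [ 381. -178.  104.] [ 419. -156.  113.]
60 114 [ 374. -203.   55.] [ 435. -144.   65.]
top [355.1 257.4] [226. 287.]
top [358.  256.9] [240. 285.]
top [356.6 257.2] [233. 286.]
109 0 0 0
60 25 [ 393. -171.   56.] [ 430. -145.   62.]
```

View pics/s3.png

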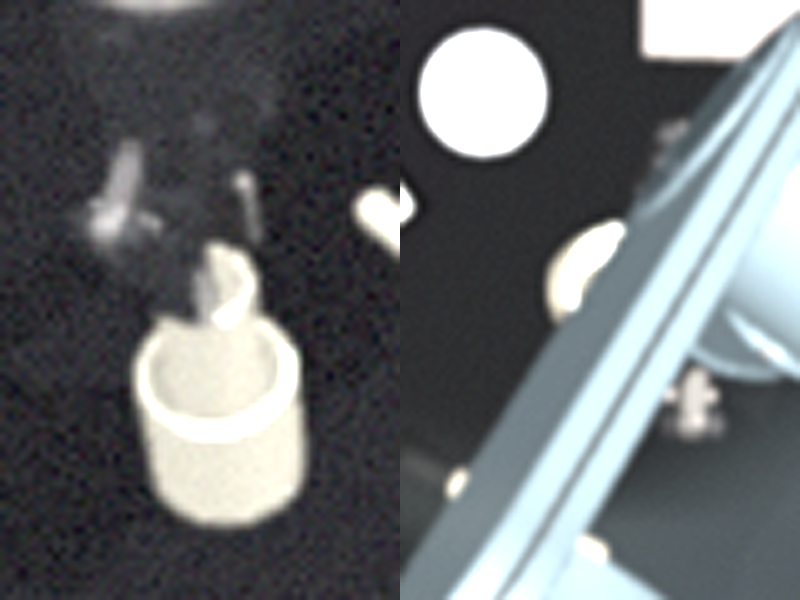

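```bash
python3 - <<'E'
from h import *
o=[]
for f in ("scene1.npz","scene2.npz"):
    im=load(f)["img"][110:200,195:255,::-1]; o.append(cv2.resize(im,(400,600),interpolation=cv2.INTER_CUBIC))
cv2.imwrite("pics/s4.png",np.clip(1.5*np.hstack(o).astype(float),0,255).astype(np.uint8))
c=load("scene2.npz"); X=cloud(c)
np.set_printoptions(linewidth=250)
print(X[140:166:2,212:240:2,2].round().astype(int)); print(X[140:166:2,212:240:2,0].round().astype(int)); print(c["img"].max(2)[140:166:2,212:240:2])
E
```

```text
[[ 216  214  210  185  188  184  187  185  142  144  144    0    2    0]
 [ 214  210  203  166  178  180  180  179  131  134  135    2   -2    3]
 [ 213  216  210  203  161  174  175  123  125  128  127    2   -1    0]
 [ 208  212  210  196  165  164  166  116  117  121  121   -2   -2   -1]
 [ 194  203  202  194  182 1070  160  150  106  108    4    4   -2   -3]
 [ 172  185  190  185  173  165  155  141   98   99  106    2   -2    1]
 [   1  163  167  176  169  163  141  135   90   93  107   -1   -3    0]
 [   1   -3   -1  136  162  138  134  132   81   87  105    0    2    0]
 [  -1   -1    1  129  126  130  128  125   74  109  101   -1   -3   -2]
 [   2    0   -1    1  103  117  118  117  104   99   95   56    0    4]
 [  -2    2   -3   63   93   99  101  100   99   96   89   54   59    0]
 [   2   -3    2   59   81   87   92   91   90   84   82   65   48 1070]
 [   3    3   65   50   75   76 1070   82   83   82   76   61   40   55]]
[[ 456  453  449  428  429  424  425  422  388  388  386  275  275  271]
 [ 460  455  448  420  427  427  425  423  386  386  385  283  278  280]
 [ 4
[... 867 characters left out ...]
0  98  72  43  43  48  47  39  38  75  40  29  32]
 [128  84  70  84  45  46  43  42  36  39  65  51  28  29]
 [ 74  64  54  45  54  44  43  86  88  42  45  37  29  30]
 [ 55  44  40  48  44  39  47 124 167 176  75  27  27  32]
 [ 43  42  42  46  48  46  72 112 162 171 145  28  30  35]
 [ 40  42  42  43  46  48  91 116 155 156 194  38  30  28]
 [ 42  32  35  40  44  42  91 126 156 172 174  47  30  29]
 [ 39  39  31  46  48  45  74 131 196 221 147  59  34  22]
 [ 38  38  28  86 139 106 101 144 203 175 166 177  81  31]
 [ 37  38  57 155 160 162 161 161 165 172 173 163 181  74]
 [ 36  39 127 166 157 163 159 163 165 173 172 152 178 196]
 [ 39  54 182 142 153 158 158 163 167 172 173 162 159 252]]
```

View pics/s4.png

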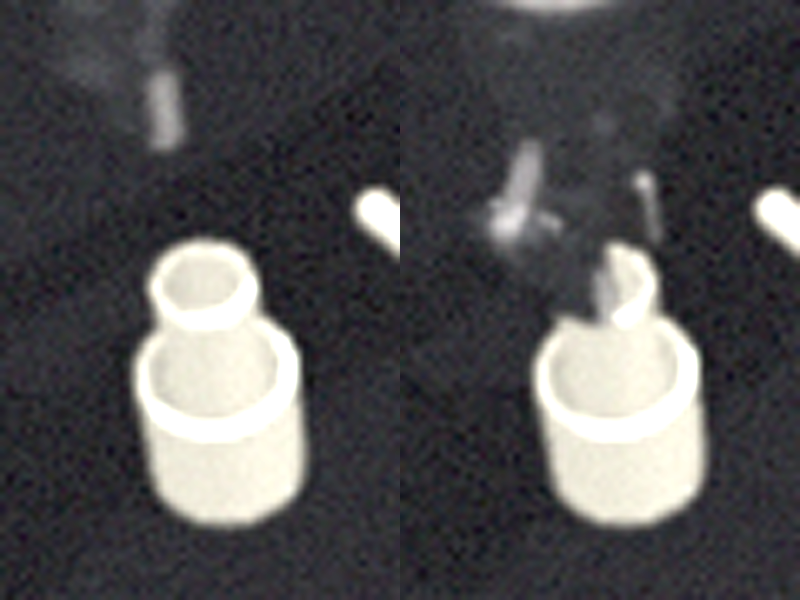

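```bash
python3 - <<'E'
from h import *
for n in ("scene","top"):
  for k in (1,2):
    c=load(f"{n}{k}.npz"); X=cloud(c); b=c["img"].max(2); ok=c["depth"]>0
    ref=load(n+"0.npz")["depth"]
    ch=ok&(ref-c["depth"]>25)&(abs(X[...,0]-402)<75)&(abs(X[...,1]+172)<60)&(X[...,2]>10)
    ch=cv2.erode(ch.astype(np.uint8),np.ones((2,2)))>0
    P=X[ch]; o=np.argsort(P[:,2])[:12]; print(n,k,len(P)); print(P[o].round().astype(int).tolist(), np.argwhere(ch)[o].tolist())
E
```

```text
scene 1 4143
[[449, -161, 242], [358, -157, 244], [358, -167, 245], [360, -159, 245], [450, -157, 246], [358, -152, 246], [358, -159, 247], [352, -152, 247], [360, -154, 247], [360, -163, 247], [359, -169, 247], [358, -166, 248]] [[131, 217], [102, 234], [101, 230], [102, 233], [131, 218], [102, 236], [101, 233], [100, 237], [102, 235], [101, 231], [100, 229], [100, 230]]
scene 2 5666
[[385, -170, 116], [387, -172, 117], [417, -162, 117], [387, -161, 117], [386, -175, 119], [389, -163, 119], [387, -177, 119], [382, -160, 120], [385, -170, 120], [384, -175, 120], [387, -172, 121], [388, -166, 121]] [[146, 229], [146, 228], [156, 227], [147, 232], [145, 227], [147, 231], [145, 226], [145, 233], [145, 229], [144, 227], [145, 228], [146, 230]]
top 1 9621
[[446, -164, 256], [446, -165, 257], [449, -162, 263], [447, -161, 266], [447, -162, 272], [448, -162, 272], [449, -161, 288], [451, -161, 288], [356, -176, 290], [452, -160, 291], [450, -169, 293], [458, -165, 293]] [[232, 367], [232, 368], [230, 367], [231, 367], [231, 368], [230, 368], [229, 369], [228, 369], [278, 379], [227, 369], [228, 374], [224, 372]]
top 2 5789
[[441, -162, 169], [444, -162, 182], [447, -162, 182], [448, -163, 191], [450, -162, 193], [452, -162, 193], [456, -163, 200], [350, -166, 200], [351, -183, 200], [453, -163, 201], [453, -165, 201], [458, -163, 202]] [[238, 358], [236, 359], [235, 359], [234, 360], [233, 360], [232, 360], [230, 361], [280, 364], [280, 372], [231, 361], [231, 362], [229, 361]]
```

Closing to 30 mm met nothing. In the scene view the front finger ends at about (222,158), at z ≈ 115, which is above the 109 mm rim. The reported TCP z of 84 puts the fingertips at 73, so they really stand about 38 mm higher than the description says, and the earlier picture at z = 202 shows the same offset. The beaker is untouched. I'll open and go lower by what the camera shows.

Request:
servo_tool --plan '[[[-0.4, 0, 0, 0], [0, 0, 0, 0], [0, 0, 0, 0], [0, 0, 0, 0], [0, 0, 2.0, 0], [0, 0, 1.8, 0], [0, 0, 0, 0]]]' --jaw 6.5

```text
t: 5.48
tool_pos: [400.5, -175.8, 45.3]
tool_rot: [0.716, 0.698, -0.0, -0.002]
ft_force: [0.5, -0.5, 0.7]
width: 0.764
```

```bash
python3 - <<'E'
from h import *
from workcell import *
go(401.5,-174.5)
c=camera("scene"); X=cloud(c);np.savez("scene3.npz",**c)
ref=load("scene0.npz")["depth"]
ch=(c["depth"]>0)&(ref-c["depth"]>15)&(abs(X[...,0]-402)<75)&(abs(X[...,1]+172)<60)&(X[...,2]>10)
ch=cv2.erode(ch.astype(np.uint8),np.ones((2,2)))>0
P=X[ch]
for lab,s in (("front",P[:,0]>402),("rear",P[:,0]<402)):
    Q=P[s]; o=np.argsort(Q[:,2])[:10]; print(lab,Q[o].round().astype(int).tolist())
cv2.imwrite("pics/s5.png",cv2.resize(c["img"][110:200,195:255,::-1],(400,600),interpolation=cv2.INTER_CUBIC))
E
```

```text
t 5.47 pos [ 400.5 -175.8   45.3] phi deg -1.49 tilt [-0.0024  0.0019] w 0.764 F [ 0.5 -0.5  0.7] q6 -0.64
shift cm [ 0.13  0.1  -0.  ]
front [[440, -169, 83], [433, -166, 84], [438, -170, 85], [438, -167, 86], [438, -164, 86], [441, -166, 86], [445, -180, 89], [445, -177, 90], [444, -180, 91], [443, -170, 91]]
rear [[366, -170, 83], [369, -166, 84], [366, -164, 85], [367, -166, 85], [365, -167, 87], [368, -172, 88], [366, -175, 88], [367, -183, 90], [369, -168, 90], [368, -185, 91]]
```

View pics/s5.png

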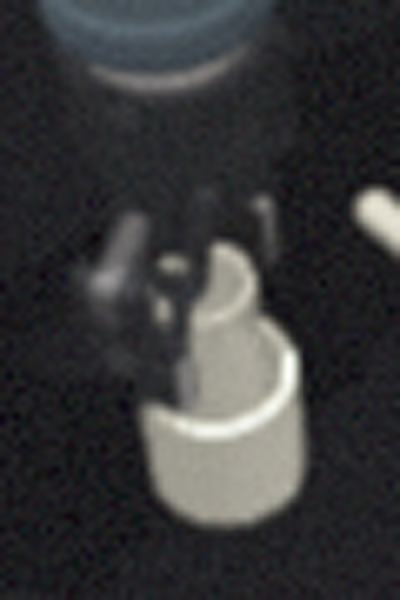

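In this view the front finger is at about (170,390) and the rear one is beyond the beaker, with the tips at z ≈ 83 and the tall rim between them. I'll close on it.

Request:
servo_tool --plan '[[[0, 0, 0.3, 0], [0, 0, 0, 0], [0, 0, 0, 0], [0, 0, 0, 0], [0, 0, 0, 0], [0, 0, 0, 0], [0, 0, 0, 0]]]' --jaw 2.5 --newtons 25

```text
t: 6.4
tool_pos: [401.7, -176.8, 43.7]
tool_rot: [0.716, 0.698, 0.0, 0.0]
ft_force: [-0.6, -0.0, 5.2]
width: 0.434
```

Request:
servo_tool --plan '[[[0, 0, -0.5, 0], [0, 0, -1.5, 0], [0, 0, -2.5, 0], [0, 0, -3, 0], [0, 0, -3, 0], [0, 0, -3, 0], [0, 0, 0, 0]]]'

```text
t: 7.28
tool_pos: [402.5, -177.3, 180.2]
tool_rot: [0.716, 0.698, 0.0, 0.002]
ft_force: [-0.4, -0.2, -0.0]
width: 0.433
```

```bash
python3 - <<'E'
from h import *
from workcell import *
go(570.9,-234)
c=camera("scene"); np.savez("scene4.npz",**c)
cv2.imwrite("pics/s6.png",cv2.resize(c["img"][60:240,120:320,::-1],None,fx=3,fy=3))
E
```

```text
t 7.28 pos [ 402.5 -177.3  180.2] phi deg -1.48 tilt [ 0.0034 -0.0026] w 0.433 F [-0.4 -0.2 -0. ] q6 -0.64
shift cm [-5.23 16.98  0.07]
```

View pics/s6.png

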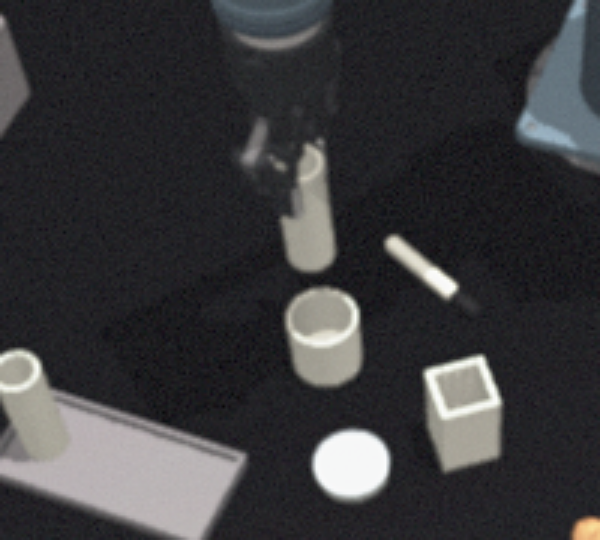

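The tall beaker hangs free at about (308,215) in this crop, and the low beaker is still standing at (325,335). I'll carry the tall one to the tray's free end.

Request:
servo_tool --plan '[[[-1.4, 4.2, 0, 0], [-1.4, 4.2, 0, 0], [-1.4, 4.2, 0, 0], [-1.5, 4.3, 0, 0], [0, 0, 4, 0], [0, 0, 4, 0], [0, 0, 2, 0], [0, 0, 0, 0]]]'

```text
t: 8.32
tool_pos: [566.4, -236.3, 74.4]
tool_rot: [0.716, 0.698, -0.001, -0.004]
ft_force: [-1.1, 0.9, 0.5]
width: 0.429
```

```bash
python3 - <<'E'
from h import *
from workcell import *
go(570.9,-240,44.5)
c=camera("scene"); np.savez("scene5.npz",**c)
x,y=80,110
cv2.imwrite("pics/s7.png",cv2.resize(c["img"][y:y+150,x:x+200,::-1],None,fx=4,fy=4))
c=camera("top"); np.savez("top5.npz",**c)
cv2.imwrite("pics/t7.png",cv2.resize(c["img"][120:270,320:520,::-1],None,fx=4,fy=4))
E
```

```text
t 8.32 pos [ 566.4 -236.3   74.4] phi deg -1.49 tilt [-0.0066  0.0043] w 0.429 F [-1.1  0.9  0.5] q6 -0.55
shift cm [-0.37  0.48  2.98]
```

View pics/s7.png

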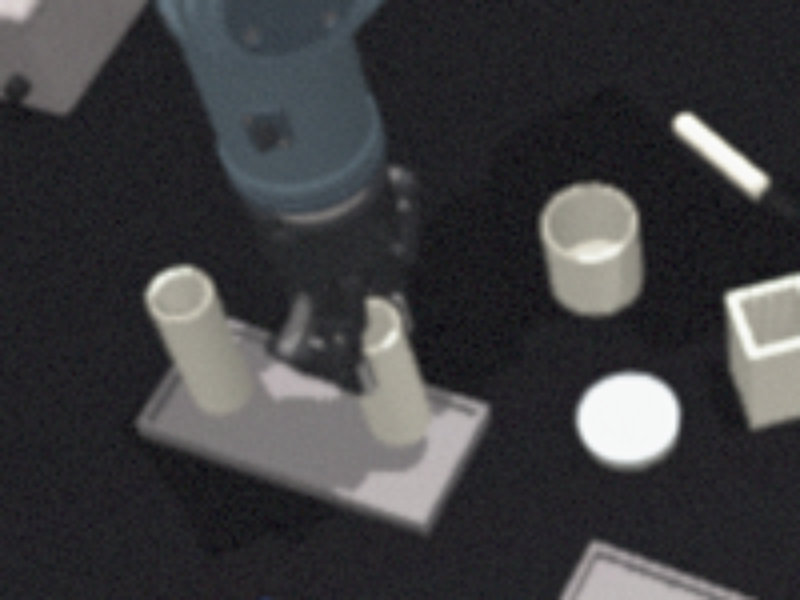

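View pics/t7.png

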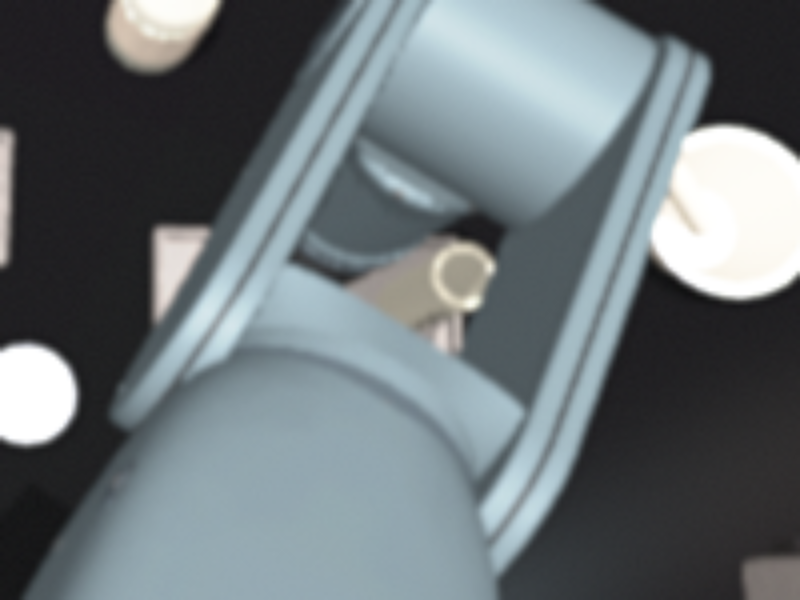

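The beaker is upright at (395,380) over the right part of the tray, clear of the kept one at (205,345). I'll lower it.

Request:
servo_tool --plan '[[[0, 0, 1.5, 0], [0, 0, 1.2, 0], [0, 0, 0, 0], [0, 0, 0, 0]]]'

```text
t: 8.93
tool_pos: [569.0, -238.0, 51.4]
tool_rot: [0.716, 0.698, 0.0, 0.0]
ft_force: [-0.0, 0.4, -0.5]
width: 0.431
```

```bash
python3 - <<'E'
from h import *
go(570.9,-240,44.5)
E
```

```text
t 8.93 pos [ 569.  -238.    51.4] phi deg -1.49 tilt [ 0.0001 -0.0001] w 0.431 F [-0.   0.4 -0.5] q6 -0.55
shift cm [-0.2   0.19  0.69]
```

Request:
servo_tool --plan '[[[-0.1, 0.15, 0.4, 0], [0, 0, 0.2, 0], [0, 0, 0, 0], [0, 0, 0, 0]]]'

```text
t: 9.43
tool_pos: [570.4, -239.0, 45.4]
tool_rot: [0.716, 0.698, 0.0, 0.0]
ft_force: [-0.6, -0.2, -0.7]
width: 0.432
```

Request:
servo_tool --plan '[[[0, 0, 0.15, 0], [0, 0, 0, 0], [0, 0, 0, 0]]]'

```text
t: 9.8
tool_pos: [570.4, -239.0, 43.8]
tool_rot: [0.716, 0.698, -0.0, -0.0]
ft_force: [0.0, -0.4, -0.2]
width: 0.43
```

Request:
servo_tool --plan '[[[0, 0, 0.15, 0], [0, 0, 0, 0], [0, 0, 0, 0]]]'

```text
t: 10.18
tool_pos: [570.4, -239.2, 43.7]
tool_rot: [0.716, 0.698, -0.0, 0.0]
ft_force: [-2.6, 1.8, 8.0]
width: 0.432
```

Request:
servo_tool --plan '[[[0, 0, 0.15, 0], [0, 0, 0, 0], [0, 0, 0, 0]]]'

```text
t: 10.55
tool_pos: [570.5, -239.2, 43.6]
tool_rot: [0.716, 0.698, -0.0, 0.001]
ft_force: [-4.9, 1.8, 16.4]
width: 0.437
```

```bash
python3 - <<'E'
from h import *
from workcell import *
go(570.9,-240,44.5)
c=camera("scene"); np.savez("scene5.npz",**c)
x,y=90,160
cv2.imwrite("pics/s8.png",cv2.resize(c["img"][y:y+90,x:x+120,::-1],None,fx=6,fy=6,interpolation=cv2.INTER_CUBIC))
E
```

```text
t 10.55 pos [ 570.5 -239.2   43.6] phi deg -1.47 tilt [ 0.0011 -0.0013] w 0.437 F [-4.9  1.8 16.4] q6 -0.55
shift cm [-0.07  0.04 -0.09]
```

View pics/s8.png

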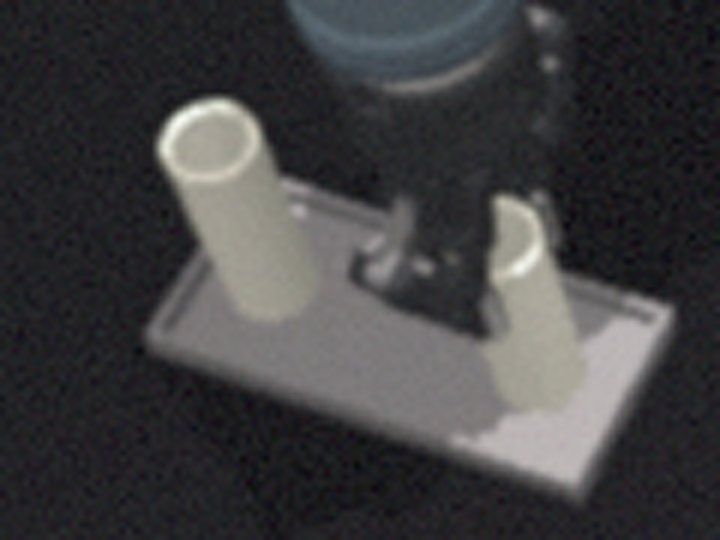

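The floor contact shows as Fz rising to 16 N, and the beaker stands at about (535,300) with its base inside the tray. I'll ease off, open partly and retreat upward.

Request:
servo_tool --plan '[[[0, 0, -0.2, 0], [0, 0, 0, 0]]]'

```text
t: 10.85
tool_pos: [570.6, -239.2, 43.7]
tool_rot: [0.716, 0.698, 0.0, 0.001]
ft_force: [-2.0, 0.2, 7.7]
width: 0.432
```

Request:
servo_tool --plan '[[[0, 0, 0, 0], [0, 0, 0, 0], [0, 0, 0, 0], [0, 0, 0, 0], [0, 0, -1, 0], [0, 0, -3, 0], [0, 0, -4, 0], [0, 0, -4, 0], [0, 0, 0, 0]]]' --jaw 6.0

```text
t: 11.98
tool_pos: [572.7, -240.4, 167.9]
tool_rot: [0.716, 0.698, 0.001, 0.004]
ft_force: [0.4, -0.7, -0.1]
width: 0.702
```

```bash
python3 - <<'E'
from h import *
from workcell import *
go(404,-175.5)
c=camera("scene"); np.savez("scene6.npz",**c)
x,y=90,100
cv2.imwrite("pics/s9.png",cv2.resize(c["img"][y:y+150,x:x+200,::-1],None,fx=4,fy=4,interpolation=cv2.INTER_CUBIC))
X=cloud(c)
b=c["img"].max(2)
def rim(box,h):
    a,b0,c2,d=box; v,u=np.mgrid[b0:d,a:c2]; s=(abs(X[b0:d,a:c2,2]-h)<6)&(b[b0:d,a:c2]>110)
    P=ray(c,np.c_[u[s],v[s]],h)[:,:2].astype(np.float32); r=cv2.minAreaRect(P); print(box,h,s.sum(),np.round(r[0],1),np.round(r[1],1),cv2.minEnclosingCircle(P))
rim((162,186,192,215),109); rim((114,172,140,200),109); rim((212,150,246,192),60); 
E
```

```text
t 11.97 pos [ 572.7 -240.4  167.9] phi deg -1.48 tilt [ 0.0075 -0.0049] w 0.702 F [ 0.4 -0.7 -0.1] q6 -0.55
shift cm [  6.05 -17.04  -0.16]
(162, 186, 192, 215) 109 82 [ 570.9 -236. ] [36.1 36.1] ((571.078369140625, -234.55511474609375), 20.74318504333496)
(114, 172, 140, 200) 109 82 [ 567.4 -361.9] [37.7 37.6] ((568.3365478515625, -362.03375244140625), 20.56601333618164)
(212, 150, 246, 192) 60 114 [ 405.4 -172.4] [63.8 56.1] ((405.7240295410156, -173.4449920654297), 32.077735900878906)
```

View pics/s9.png

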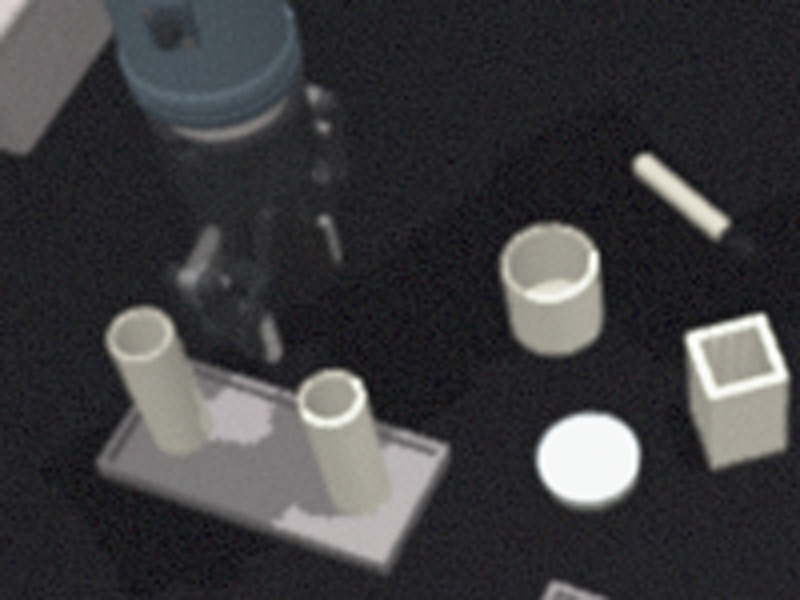

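Both tall beakers stand upright in the tray, the new one at (335,440) and the kept one at (155,380), which has not moved. Next is the low beaker at (550,290).

Request:
servo_tool --plan '[[[1.5, -4.25, 0, 0], [1.5, -4.25, 0, 0], [1.5, -4.25, 0, 0], [1.5, -4.25, 0, 0], [0, 0, 4, 0], [0, 0, 4, 0], [0, 0, 0, 0], [0, 0, 0, 0]]]' --jaw 8.0

```text
t: 13.02
tool_pos: [402.3, -174.8, 83.4]
tool_rot: [0.716, 0.698, -0.0, -0.0]
ft_force: [1.0, 0.1, 0.9]
width: 0.933
```

```bash
python3 - <<'E'
from h import *
from workcell import *
go(403.5,-175.5,-6)
c=camera("scene"); np.savez("scene7.npz",**c)
x,y=150,80
cv2.imwrite("pics/s10.png",cv2.resize(c["img"][y:y+120,x:x+160,::-1],None,fx=5,fy=5,interpolation=cv2.INTER_CUBIC))
E
```

```text
t 13.03 pos [ 402.3 -174.8   83.4] phi deg -1.49 tilt [-0.0001  0.    ] w 0.933 F [1.  0.1 0.9] q6 -0.64
shift cm [-0.07  0.12  8.94]
```

View pics/s10.png

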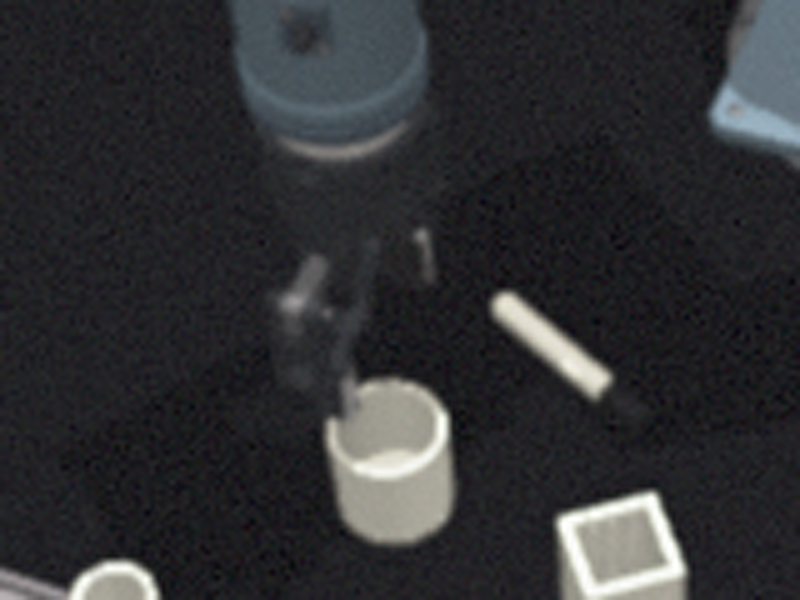

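The open fingers are at (310,350), still above the low beaker's rim at (390,420). I'll go down.

Request:
servo_tool --plan '[[[-0.05, 0.15, 3, 0], [0, 0, 3, 0], [0, 0, 1.5, 0], [0, 0, 1.3, 0], [0, 0, 0, 0], [0, 0, 0, 0]]]'

```text
t: 13.82
tool_pos: [404.1, -175.6, -4.5]
tool_rot: [0.716, 0.698, 0.0, 0.001]
ft_force: [-0.3, 0.6, -0.4]
width: 0.933
```

```bash
python3 - <<'E'
from h import *
from workcell import *
go(403.5,-175.5,-6)
c=camera("scene"); np.savez("scene8.npz",**c)
x,y=180,110
cv2.imwrite("pics/s11.png",cv2.resize(c["img"][y:y+90,x:x+120,::-1],None,fx=6,fy=6,interpolation=cv2.INTER_CUBIC))
E
```

```text
t 13.82 pos [ 404.1 -175.6   -4.5] phi deg -1.49 tilt [ 0.0011 -0.0009] w 0.933 F [-0.3  0.6 -0.4] q6 -0.64
shift cm [ 0.01 -0.06  0.15]
```

View pics/s11.png

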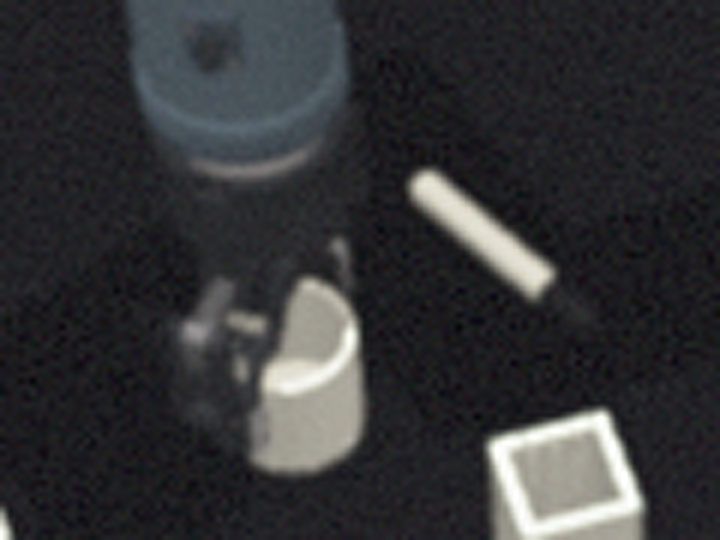

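The fingers straddle the low beaker, with the front finger at (220,400). I'll close.

Request:
servo_tool --plan '[[[0, 0, 0, 0], [0, 0, 0, 0], [0, 0, 0, 0], [0, 0, 0, 0], [0, 0, 0, 0], [0, 0, 0, 0]]]' --jaw 5.0 --newtons 25

```text
t: 14.62
tool_pos: [403.9, -175.4, -4.3]
tool_rot: [0.716, 0.698, 0.0, 0.001]
ft_force: [-1.9, 1.0, 6.3]
width: 0.709
```

Request:
servo_tool --plan '[[[0, 0, -0.5, 0], [0, 0, -2, 0], [0, 0, -4, 0], [0, 0, -4, 0], [0, 0, -4, 0], [0, 0, 0, 0]]]'

```text
t: 15.38
tool_pos: [405.4, -176.6, 143.1]
tool_rot: [0.716, 0.698, 0.0, 0.004]
ft_force: [0.3, -0.7, -0.6]
width: 0.704
```

```bash
python3 - <<'E'
from h import *
from workcell import *
go(642,-49)
c=camera("scene"); np.savez("scene9.npz",**c)
cv2.imwrite("pics/s12.png",cv2.resize(c["img"][60:240,120:320,::-1],None,fx=3,fy=3))
E
```

```text
t 15.38 pos [ 405.4 -176.6  143.1] phi deg -1.48 tilt [ 0.0058 -0.0045] w 0.704 F [ 0.3 -0.7 -0.6] q6 -0.64
shift cm [13.36 23.32  0.08]
```

View pics/s12.png

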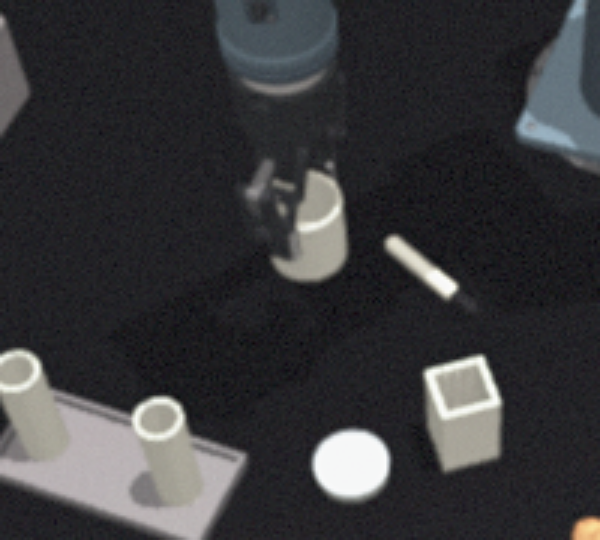

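The low beaker is held at (312,230) in the crop. I'll carry it to the low tray.

Request:
servo_tool --plan '[[[2.68, 4.65, 0, 0], [2.68, 4.65, 0, 0], [2.68, 4.65, 0, 0], [2.68, 4.65, 0, 0], [2.68, 4.65, 0, 0], [0, 0, 4, 0], [0, 0, 4, 0], [0, 0, 3, 0], [0, 0, 0, 0], [0, 0, 0, 0]]]'

```text
t: 16.68
tool_pos: [639.6, -47.3, 30.0]
tool_rot: [0.716, 0.698, -0.0, -0.0]
ft_force: [-0.3, 0.3, -0.5]
width: 0.705
```

```bash
python3 - <<'E'
from h import *
from workcell import *
go(642,-48.5,-0.3)
c=camera("scene"); np.savez("scene10.npz",**c)
x,y=190,170
cv2.imwrite("pics/s13.png",cv2.resize(c["img"][y:y+150,x:x+140,::-1],None,fx=4,fy=4,interpolation=cv2.INTER_CUBIC))
E
```

```text
t 16.68 pos [639.6 -47.3  30. ] phi deg -1.49 tilt [-0.  0.] w 0.705 F [-0.3  0.3 -0.5] q6 -0.22
shift cm [-0.11  0.25  3.03]
```

View pics/s13.png

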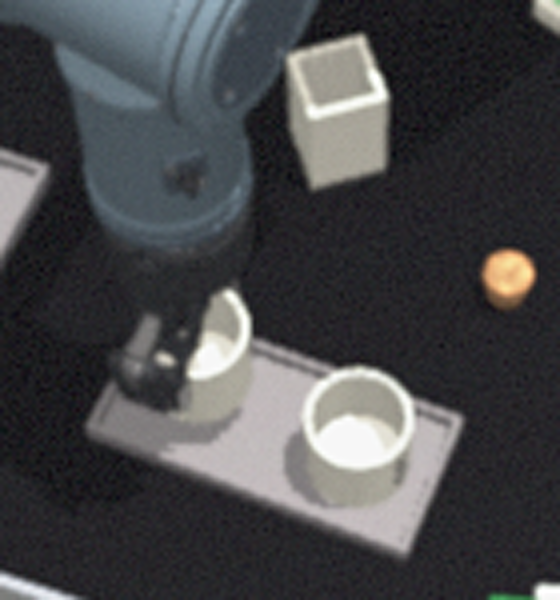

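The low beaker is over the left end at (210,370), clear of the kept one at (358,430). I'll lower it.

Request:
servo_tool --plan '[[[-0.1, 0.25, 1.3, 0], [0, 0, 1.2, 0], [0, 0, 0.3, 0], [0, 0, 0, 0], [0, 0, 0, 0]]]'

```text
t: 17.35
tool_pos: [642.1, -48.3, 2.1]
tool_rot: [0.716, 0.698, 0.0, 0.0]
ft_force: [-0.1, 0.1, -0.7]
width: 0.707
```

Request:
servo_tool --plan '[[[0, 0, 0.2, 0], [0, 0, 0, 0], [0, 0, 0, 0]]]'

```text
t: 17.73
tool_pos: [641.9, -48.3, -0.1]
tool_rot: [0.716, 0.698, 0.0, 0.0]
ft_force: [-0.7, 0.9, -1.5]
width: 0.711
```

Request:
servo_tool --plan '[[[0, 0, 0.15, 0], [0, 0, 0, 0], [0, 0, 0, 0]]]'

```text
t: 18.1
tool_pos: [642.0, -48.3, -0.3]
tool_rot: [0.716, 0.698, 0.0, 0.0]
ft_force: [-3.6, 0.4, 7.6]
width: 0.705
```

Request:
servo_tool --plan '[[[0, 0, -0.1, 0], [0, 0, 0, 0], [0, 0, 0, 0], [0, 0, 0, 0], [0, 0, 0, 0], [0, 0, -1, 0], [0, 0, -3, 0], [0, 0, -4, 0], [0, 0, -4, 0], [0, 0, -3, 0], [0, 0, 0, 0]]]' --jaw 7.8

```text
t: 19.48
tool_pos: [643.9, -48.7, 153.3]
tool_rot: [0.716, 0.698, 0.002, 0.003]
ft_force: [-0.2, 0.4, -0.2]
width: 0.913
```

```bash
python3 - <<'E'
from h import *
from workcell import *
go(445.5,-34)
for n in("scene","top"):
    c=camera(n); np.savez(n+"11.npz",**c)
    cv2.imwrite(f"pics/{n}11.png",c["img"][:,:,::-1])
E
```

```text
t 19.48 pos [643.9 -48.7 153.3] phi deg -1.48 tilt [ 0.0069 -0.0017] w 0.913 F [-0.2  0.4 -0.2] q6 -0.22
shift cm [  0.96 -19.87  -0.14]
```

View pics/scene11.png

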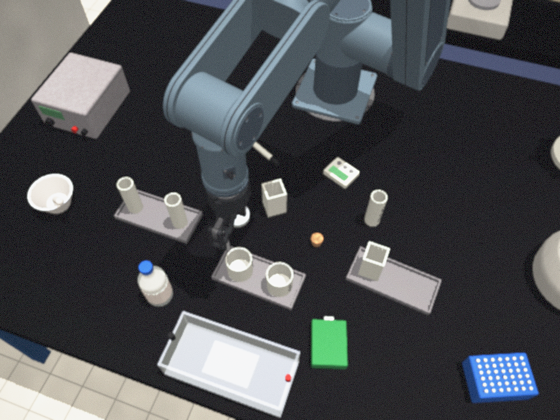

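The low beakers stand at (238,264) and (279,279), and everything else is in place. Next is the jar at (274,198). I'll turn the jaws to its sides first.

Request:
servo_tool --plan '[[[0, 0, 0, -0.167], [0, 0, 0, -0.167], [0, 0, 0, -0.167], [0, 0, 0, -0.166], [0, 0, 0, 0]]]' --jaw 7.5

```text
t: 20.2
tool_pos: [640.8, -48.0, 147.4]
tool_rot: [0.449, 0.894, -0.0, -0.002]
ft_force: [-0.1, -0.4, 0.0]
width: 0.879
```

```bash
python3 - <<'E'
from h import *
go(445.5,-33)
E
```

```text
t 20.20 pos [640.8 -48.  147.4] phi deg 36.64 tilt [-0.0032  0.0008] w 0.879 F [-0.1 -0.4  0. ] q6 -0.89
shift cm [ 12.86 -14.78   0.06]
```

Request:
servo_tool --plan '[[[3.22, -3.7, 0, 0], [3.22, -3.7, 0, 0], [3.22, -3.7, 0, 0], [3.22, -3.7, 0, 0], [0, 0, 3, 0], [0, 0, 0, 0], [0, 0, 0, 0], [0, 0, 0, 0]]]'

```text
t: 21.2
tool_pos: [447.3, -33.8, 119.9]
tool_rot: [0.449, 0.894, 0.0, 0.001]
ft_force: [-0.4, 0.2, -0.9]
width: 0.876
```

```bash
python3 - <<'E'
from h import *
from workcell import *
go(445.5,-33,10)
c=camera("scene"); np.savez("scene12.npz",**c)
x,y=210,110
cv2.imwrite("pics/s14.png",cv2.resize(c["img"][y:y+120,x:x+130,::-1],None,fx=5,fy=5,interpolation=cv2.INTER_CUBIC))
E
```

```text
t 21.20 pos [447.3 -33.8 119.9] phi deg 36.69 tilt [ 0.0011 -0.0003] w 0.876 F [-0.4  0.2 -0.9] q6 -0.97
shift cm [ 0.18 -0.1  10.99]
```

View pics/s14.png

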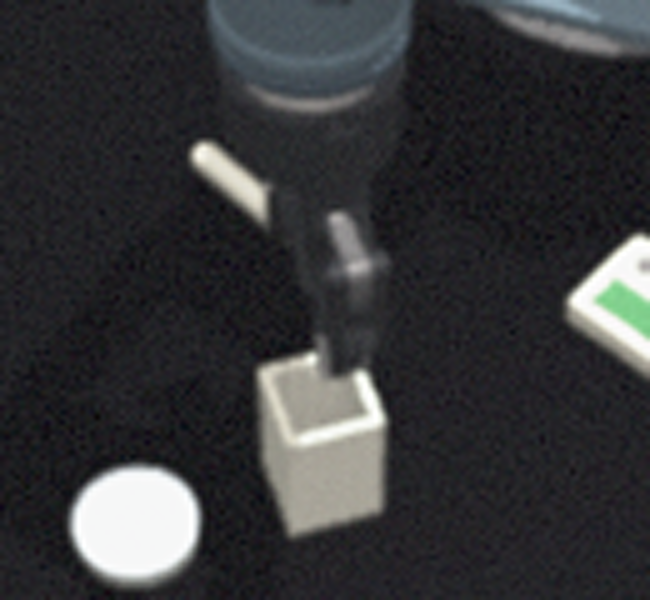

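The front finger at (350,330) lines up with the normal of the jar's big front face, and will come down in front of it. I'll descend.

Request:
servo_tool --plan '[[[0.15, -0.1, 3, 0], [0, 0, 3, 0], [0, 0, 2.5, 0], [0, 0, 0, 0], [0, 0, 0, 0]]]'

```text
t: 21.88
tool_pos: [445.4, -33.2, 35.2]
tool_rot: [0.448, 0.894, 0.0, 0.001]
ft_force: [0.5, -0.5, 0.6]
width: 0.878
```

```bash
python3 - <<'E'
from h import *
from workcell import *
go(445.5,-33,10)
c=camera("scene"); np.savez("scene13.npz",**c)
x,y=210,130
cv2.imwrite("pics/s15.png",cv2.resize(c["img"][y:y+100,x:x+120,::-1],None,fx=6,fy=6,interpolation=cv2.INTER_CUBIC))
E
```

```text
t 21.88 pos [445.4 -33.2  35.2] phi deg 36.72 tilt [ 0.0012 -0.0004] w 0.878 F [ 0.5 -0.5  0.6] q6 -0.97
shift cm [0.01 0.02 2.52]
```

View pics/s15.png

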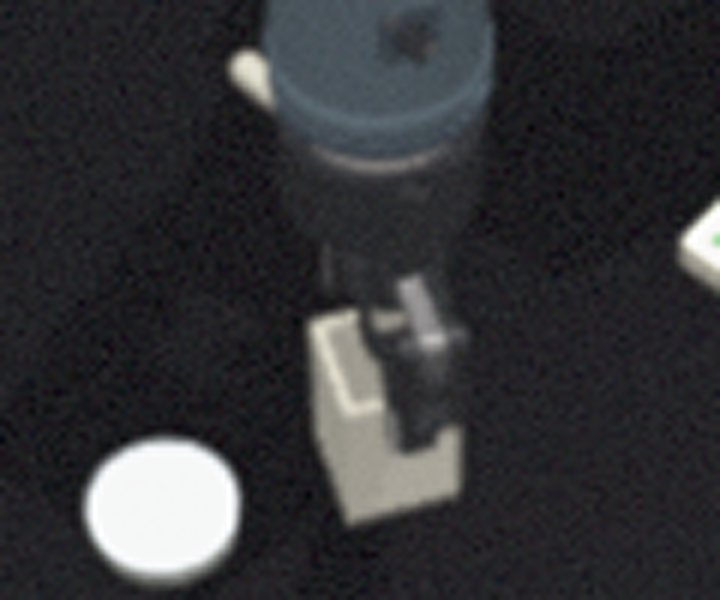

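The finger is in front of the face at (420,400), with no contact. I'll go down the rest and close.

Request:
servo_tool --plan '[[[0, 0, 1.3, 0], [0, 0, 1.2, 0], [0, 0, 0, 0]]]'

```text
t: 22.3
tool_pos: [443.4, -32.6, 8.2]
tool_rot: [0.448, 0.894, -0.0, -0.001]
ft_force: [-0.2, -0.9, 0.4]
width: 0.884
```

Request:
servo_tool --plan '[[[0, 0, 0, 0], [0, 0, 0, 0], [0, 0, 0, 0], [0, 0, 0, 0], [0, 0, 0, 0], [0, 0, 0, 0], [0, 0, 0, 0]]]' --jaw 4.0 --newtons 30

```text
t: 23.18
tool_pos: [444.8, -33.0, 9.5]
tool_rot: [0.448, 0.894, 0.0, 0.0]
ft_force: [1.1, -0.2, 3.2]
width: 0.559
```

Request:
servo_tool --plan '[[[0, 0, -0.5, 0], [0, 0, -2, 0], [0, 0, -4, 0], [0, 0, -4, 0], [0, 0, -4, 0], [0, 0, 0, 0], [0, 0, 0, 0]]]'

```text
t: 24.05
tool_pos: [443.7, -32.7, 153.6]
tool_rot: [0.448, 0.894, -0.0, -0.001]
ft_force: [-0.8, 0.3, -2.2]
width: 0.561
```

Request:
servo_tool --plan '[[[0, 0, 0, 0.15], [0, 0, 0, 0.15], [0, 0, 0, 0.15], [0, 0, 0, 0.15], [0, 0, 0, 0.154], [0, 0, 0, 0]]]'

```text
t: 24.8
tool_pos: [443.3, -32.5, 152.6]
tool_rot: [0.745, 0.667, -0.001, -0.002]
ft_force: [-0.5, 0.5, -1.8]
width: 0.559
```

```bash
python3 - <<'E'
from h import *
from workcell import *
go(552.5,346)
c=camera("scene"); np.savez("scene14.npz",**c)
x,y=200,60
cv2.imwrite("pics/s16.png",cv2.resize(c["img"][y:y+160,x:x+180,::-1],None,fx=4,fy=4,interpolation=cv2.INTER_CUBIC))
E
```

```text
t 24.80 pos [443.3 -32.5 152.6] phi deg -6.40 tilt [-0.0035  0.0012] w 0.559 F [-0.5  0.5 -1.8] q6 -0.21
shift cm [3.883e+01 6.630e+00 1.000e-02]
```

View pics/s16.png

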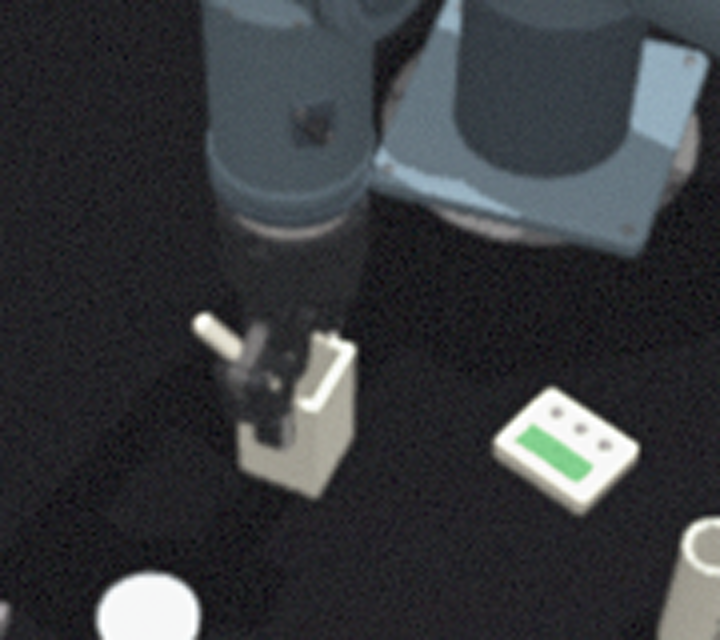

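The jar is held upright and square with the jaws at (300,420). I'll carry it at 140 mm clearance to the free end of the jar tray.

Request:
servo_tool --plan '[[[4.85, 0.83, 0, 0], [4.85, 0.83, 0, 0], [4.85, 0.83, 0, 0], [4.85, 0.83, 0, 0], [4.85, 0.83, 0, 0], [4.85, 0.83, 0, 0], [4.85, 0.83, 0, 0], [4.85, 0.83, 0, 0], [0, 0, 3, 0], [0, 0, 3, 0], [0, 0, 0, 0], [0, 0, 0, 0]]]'

```text
t: 26.35
tool_pos: [554.7, 345.2, 94.9]
tool_rot: [0.746, 0.666, 0.0, 0.0]
ft_force: [0.1, 0.2, -0.0]
width: 0.555
```

```bash
python3 - <<'E'
from h import *
from workcell import *
go(552.5,346,13.5)
c=camera("scene"); np.savez("scene15.npz",**c)
x,y=320,160
cv2.imwrite("pics/s17.png",cv2.resize(c["img"][y:y+160,x:x+150,::-1],None,fx=4,fy=4,interpolation=cv2.INTER_CUBIC))
E
```

```text
t 26.35 pos [554.7 345.2  94.9] phi deg -6.41 tilt [0.0005 0.0002] w 0.555 F [ 0.1  0.2 -0. ] q6 0.50
shift cm [ 0.05 -0.23  8.14]
```

View pics/s17.png

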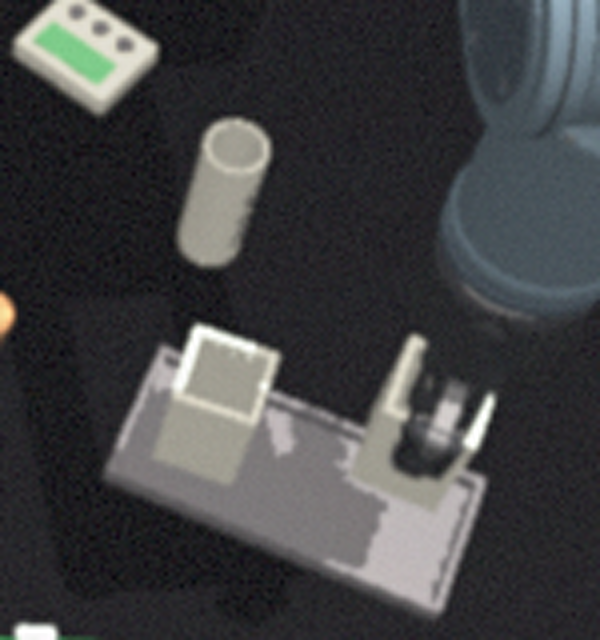

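The jar is above the free right-hand part at (430,430), with the kept jar clear at (220,400). I'll lower it.

Request:
servo_tool --plan '[[[0, -0.2, 3, 0], [0, 0, 3, 0], [0, 0, 1.5, 0], [0, 0, 0.3, 0], [0, 0, 0, 0], [0, 0, 0, 0]]]'

```text
t: 27.15
tool_pos: [553.2, 345.7, 17.7]
tool_rot: [0.746, 0.666, 0.001, 0.0]
ft_force: [0.5, 0.3, -0.9]
width: 0.558
```

Request:
servo_tool --plan '[[[0, 0, 0.2, 0], [0, 0, 0, 0], [0, 0, 0, 0]]]'

```text
t: 27.52
tool_pos: [552.3, 345.3, 14.4]
tool_rot: [0.746, 0.666, 0.0, 0.0]
ft_force: [-0.1, 0.3, -0.9]
width: 0.557
```

Request:
servo_tool --plan '[[[0, 0, 0.15, 0], [0, 0, 0, 0], [0, 0, 0, 0]]]'

```text
t: 27.9
tool_pos: [552.5, 345.5, 13.6]
tool_rot: [0.746, 0.666, 0.0, 0.0]
ft_force: [-2.0, -0.6, 5.6]
width: 0.552
```

Request:
servo_tool --plan '[[[0, 0, 0, 0], [0, 0, 0, 0], [0, 0, 0, 0], [0, 0, 0, 0], [0, 0, 0, 0], [0, 0, -1, 0], [0, 0, -3, 0], [0, 0, -4, 0], [0, 0, -4, 0], [0, 0, -3, 0], [0, 0, 0, 0], [0, 0, 0, 0]]]' --jaw 7.2

```text
t: 29.4
tool_pos: [551.8, 345.1, 162.3]
tool_rot: [0.746, 0.666, -0.0, -0.0]
ft_force: [-0.2, -0.8, -1.9]
width: 0.843
```

```bash
python3 - <<'E'
from h import *
from workcell import *
go(401,209)
for n in("scene","top"):
    c=camera(n); np.savez(n+"16.npz",**c)
    cv2.imwrite(f"pics/{n}16.png",c["img"][:,:,::-1])
    X=cloud(c)
    def rim(box,h):
        a,b0,c2,d=box; v,u=np.mgrid[b0:d,a:c2]; s=(abs(X[b0:d,a:c2,2]-h)<6)&(c["img"].max(2)[b0:d,a:c2]>110)
        P=ray(c,np.c_[u[s],v[s]],h)[:,:2].astype(np.float32); r=cv2.minAreaRect(P); print(n,h,s.sum(),np.round(r[0],1),np.round(r[1],1),round(r[2],1))
    if n=="scene": rim((362,186,390,230),105); rim((358,238,394,284),84); rim((405,240,455,300),84)
E
```

```text
t 29.40 pos [551.8 345.1 162.3] phi deg -6.48 tilt [-0.0008 -0.0003] w 0.843 F [-0.2 -0.8 -1.9] q6 0.50
shift cm [-15.22 -13.45   0.02]
scene 105 86 [403.  212.6] [40.1 34.8] 14.0
scene 84 172 [539.2 242.6] [47.9 52.3] 87.2
scene 84 193 [555.  345.9] [48.2 51.4] 83.6
```

View pics/scene16.png

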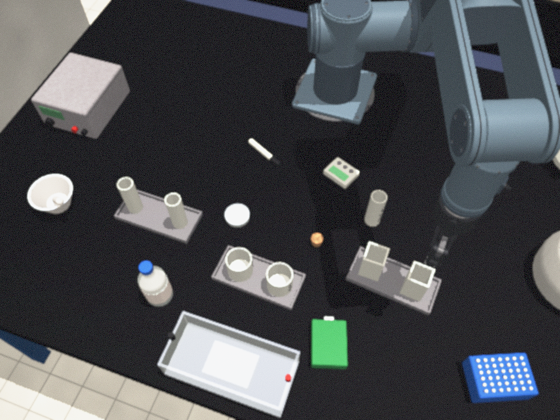

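The jar stands in its tray at (420,280), square, and the kept jar at (375,260) has not moved. The last piece is the loose tall beaker at (375,208).

Request:
servo_tool --plan '[[[-3.8, -3.36, 0, 0], [-3.8, -3.36, 0, 0], [-3.8, -3.36, 0, 0], [-3.8, -3.36, 0, 0], [0, 0, 3, 0], [0, 0, 0, 0], [0, 0, 0, 0], [0, 0, 0, 0]]]' --jaw 6.5

```text
t: 30.5
tool_pos: [402.5, 209.9, 133.3]
tool_rot: [0.746, 0.666, 0.0, 0.0]
ft_force: [-0.1, 0.8, 0.4]
width: 0.76
```

```bash
python3 - <<'E'
from h import *
from workcell import *
go(401,209.5,41)
c=camera("scene"); np.savez("scene17.npz",**c)
x,y=310,120
cv2.imwrite("pics/s18.png",cv2.resize(c["img"][y:y+130,x:x+130,::-1],None,fx=4,fy=4,interpolation=cv2.INTER_CUBIC))
E
```

```text
t 30.50 pos [402.5 209.9 133.3] phi deg -6.45 tilt [0.0009 0.0002] w 0.760 F [-0.1  0.8  0.4] q6 0.35
shift cm [-0.06 -0.15  9.23]
```

View pics/s18.png

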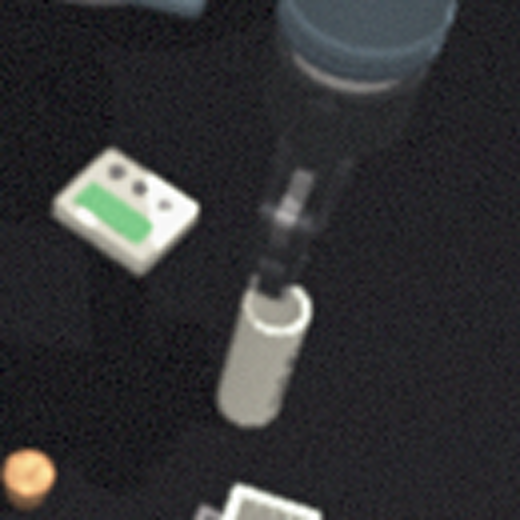

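The gripper at (285,230) is lined up above the beaker's rim at (277,308). I'll descend and grip.

Request:
servo_tool --plan '[[[-0.05, -0.15, 3, 0], [0, 0, 3, 0], [0, 0, 2, 0], [0, 0, 1.2, 0], [0, 0, 0, 0], [0, 0, 0, 0]]]'

```text
t: 31.3
tool_pos: [400.8, 209.4, 41.5]
tool_rot: [0.746, 0.666, 0.001, 0.0]
ft_force: [0.1, -0.1, 0.6]
width: 0.762
```

Request:
servo_tool --plan '[[[0, 0, 0, 0], [0, 0, 0, 0], [0, 0, 0, 0], [0, 0, 0, 0], [0, 0, 0, 0], [0, 0, 0, 0]]]' --jaw 2.5 --newtons 25

```text
t: 32.05
tool_pos: [400.5, 209.3, 41.6]
tool_rot: [0.746, 0.666, 0.001, 0.0]
ft_force: [-1.1, -0.0, 6.5]
width: 0.451
```

Request:
servo_tool --plan '[[[0, 0, -0.5, 0], [0, 0, -2, 0], [0, 0, -4, 0], [0, 0, -4, 0], [0, 0, -4, 0], [0, 0, 0, 0], [0, 0, 0, 0]]]'

```text
t: 32.92
tool_pos: [399.5, 209.0, 185.3]
tool_rot: [0.746, 0.666, -0.0, -0.0]
ft_force: [-0.3, 0.6, -1.0]
width: 0.451
```

```bash
python3 - <<'E'
from h import *
from workcell import *
go(569.2,-302,46)
c=camera("scene"); np.savez("scene18.npz",**c)
x,y=310,80
cv2.imwrite("pics/s19.png",cv2.resize(c["img"][y:y+150,x:x+130,::-1],None,fx=4,fy=4,interpolation=cv2.INTER_CUBIC))
E
```

```text
t 32.92 pos [399.5 209.  185.3] phi deg -6.48 tilt [-0.0007 -0.0002] w 0.451 F [-0.3  0.6 -1. ] q6 0.35
shift cm [-48.85  22.64  13.93]
```

View pics/s19.png

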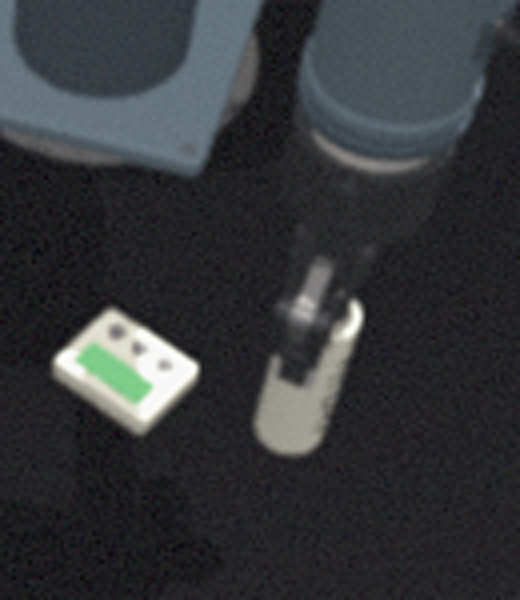

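The loose beaker is held upright at (300,380). I'll carry it over to the middle slot of the tall tray.

Request:
servo_tool --plan '[[[-4.88, 2.26, 0, 0], [-4.88, 2.26, 0, 0], [-4.88, 2.26, 0, 0], [-4.88, 2.26, 0, 0], [-4.88, 2.26, 0, 0], [-4.88, 2.26, 0, 0], [-4.88, 2.26, 0, 0], [-4.88, 2.26, 0, 0], [-4.88, 2.26, 0, 0], [-4.88, 2.26, 0, 0], [0, 0, 0, 0], [0, 0, 0, 0]]]'

```text
t: 34.48
tool_pos: [568.6, -300.5, 183.7]
tool_rot: [0.746, 0.666, -0.0, -0.002]
ft_force: [0.0, -0.2, -0.7]
width: 0.449
```

```bash
python3 - <<'E'
from h import *
from workcell import *
go(569.2,-301.5,45.6)
c=camera("scene"); np.savez("scene19.npz",**c)
x,y=80,100
cv2.imwrite("pics/s20.png",cv2.resize(c["img"][y:y+150,x:x+150,::-1],None,fx=4,fy=4,interpolation=cv2.INTER_CUBIC))
E
```

```text
t 34.48 pos [ 568.6 -300.5  183.7] phi deg -6.51 tilt [-0.0031  0.0029] w 0.449 F [ 0.  -0.2 -0.7] q6 -0.55
shift cm [-0.13  0.12 13.8 ]
```

View pics/s20.png

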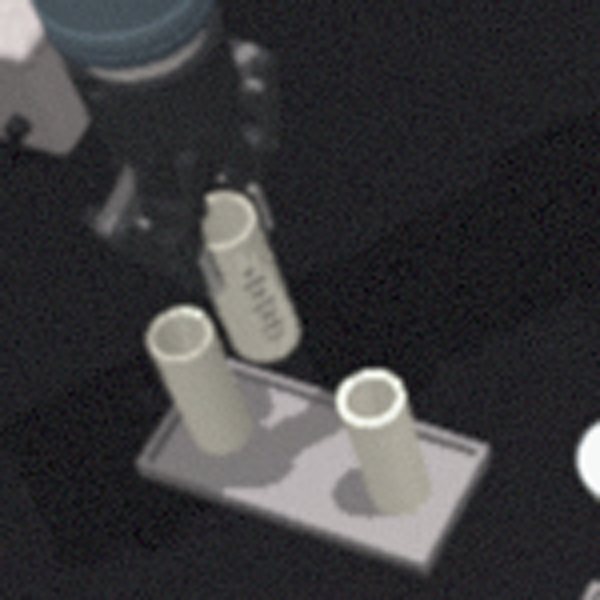

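The held beaker hangs between the two standing ones, which are at (195,380) and (385,440). I'll lower it straight down.

Request:
servo_tool --plan '[[[-0.1, 0.1, 3, 0], [0, 0, 3, 0], [0, 0, 3, 0], [0, 0, 2, 0], [0, 0, 0, 0], [0, 0, 0, 0]]]'

```text
t: 35.28
tool_pos: [571.0, -301.8, 77.0]
tool_rot: [0.746, 0.666, 0.0, 0.001]
ft_force: [0.6, 0.2, 0.1]
width: 0.446
```

```bash
python3 - <<'E'
from h import *
from workcell import *
go(569.2,-301.5,45.6)
c=camera("scene"); np.savez("scene20.npz",**c)
x,y=90,150
cv2.imwrite("pics/s21.png",cv2.resize(c["img"][y:y+100,x:x+120,::-1],None,fx=5,fy=5,interpolation=cv2.INTER_CUBIC))
E
```

```text
t 35.27 pos [ 571.  -301.8   77. ] phi deg -6.41 tilt [ 0.0011 -0.0007] w 0.446 F [0.6 0.2 0.1] q6 -0.55
shift cm [ 0.01 -0.18  3.14]
```

View pics/s21.png

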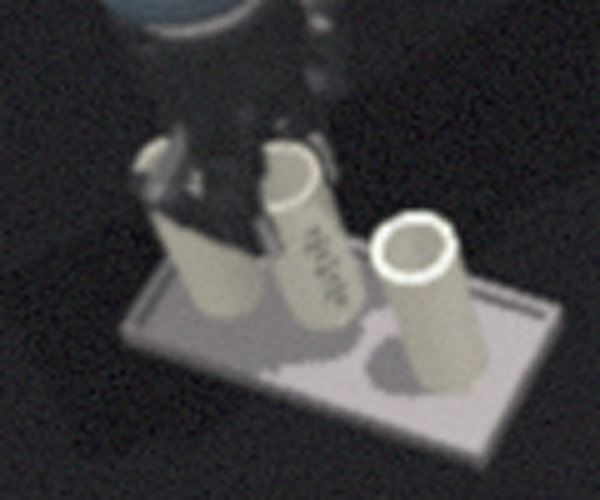

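The held beaker is at (310,240), between the two neighbours. The front finger only overlaps the kept one in this view, with about 30 mm of real clearance. Now the last 3 cm.

Request:
servo_tool --plan '[[[0, -0.1, 1.3, 0], [0, 0, 1.2, 0], [0, 0, 0.4, 0], [0, 0, 0, 0], [0, 0, 0, 0]]]'

```text
t: 35.95
tool_pos: [569.5, -302.3, 46.6]
tool_rot: [0.746, 0.666, 0.0, -0.0]
ft_force: [-0.6, -0.2, 0.6]
width: 0.452
```

Request:
servo_tool --plan '[[[0, 0, 0.2, 0], [0, 0, 0, 0], [0, 0, 0, 0]]]'

```text
t: 36.33
tool_pos: [569.7, -302.6, 45.7]
tool_rot: [0.746, 0.666, 0.0, 0.001]
ft_force: [-1.4, 0.7, 6.4]
width: 0.45
```

Request:
servo_tool --plan '[[[0, 0, 0.15, 0], [0, 0, 0, 0], [0, 0, 0, 0]]]'

```text
t: 36.7
tool_pos: [569.8, -302.8, 45.6]
tool_rot: [0.746, 0.666, -0.0, 0.001]
ft_force: [-4.2, 2.5, 13.1]
width: 0.45
```

Request:
servo_tool --plan '[[[0, 0, -0.15, 0], [0, 0, 0, 0]]]'

```text
t: 36.95
tool_pos: [569.7, -302.6, 45.6]
tool_rot: [0.746, 0.666, -0.0, 0.001]
ft_force: [-1.8, 0.5, 6.9]
width: 0.448
```

Request:
servo_tool --plan '[[[0, 0, 0, 0], [0, 0, 0, 0], [0, 0, 0, 0], [0, 0, 0, 0], [0, 0, -1, 0], [0, 0, -3, 0], [0, 0, -4, 0], [0, 0, -4, 0], [0, 0, -4, 0], [0, 0, 0, 0], [0, 0, 0, 0]]]' --jaw 6.0

```text
t: 38.33
tool_pos: [569.2, -302.0, 204.9]
tool_rot: [0.746, 0.666, 0.0, -0.0]
ft_force: [0.2, 0.1, -0.7]
width: 0.699
```

Request:
servo_tool --plan '[[[0, -5, -1, 0], [0, -5, -1, 0], [0, -5, -1, 0], [0, -4, 0, 0], [0, 0, 0, 0], [0, 0, 0, 0], [0, 0, 0, 0]]]'

```text
t: 39.2
tool_pos: [381.4, -280.8, 234.2]
tool_rot: [0.746, 0.666, 0.0, -0.0]
ft_force: [0.5, 0.3, 0.1]
width: 0.705
```

```bash
python3 - <<'E'
from h import *
from workcell import *
go(400,-170)
R={}
for n in("scene","top"):
    c=camera(n); np.savez(n+"21.npz",**c)
    cv2.imwrite(f"pics/{n}21.png",c["img"][:,:,::-1])
    X=cloud(c)
    for nm,P0,h,w in (("tall_nest",(571,-237),109,19),("tall_loose",(569,-300),109,19),("tall_kept",(566.5,-362),109,19),("low",(642,-46),64,30),("low_kept",(647,53),64,30),("jar",(552.5,346),84,28),("jar_kept",(538,242),84,28)):
        Q=X; s=(abs(X[...,2]-h)<6)&(abs(X[...,0]-P0[0])<w+14)&(abs(X[...,1]-P0[1])<w+9)&(c["img"].max(2)>110)
        v,u=np.nonzero(s)
        if len(u)<8: print(n,nm,"few");continue
        P=ray(c,np.c_[u,v],h)[:,:2].astype(np.float32); r=cv2.minAreaRect(P); print(n,nm,len(u),np.round(r[0],1),np.round(r[1],1),round(r[2],1))
E
```

```text
t 39.20 pos [ 381.4 -280.8  234.2] phi deg -6.44 tilt [-0.0004  0.0008] w 0.705 F [0.5 0.3 0.1] q6 -0.76
shift cm [1.122e+01 6.000e-01 1.000e-02]
scene tall_nest 87 [ 571.9 -235.4] [39.8 34.8] 25.2
scene tall_loose 82 [ 571.7 -297.5] [36.8 36.3] 19.4
scene tall_kept 87 [ 568.1 -361.5] [39.7 37.4] 62.1
scene low 139 [643.  -45.8] [60.8 56.7] 21.0
scene low_kept 140 [648.3  54.1] [59.1 59.5] 89.0
scene jar 196 [554.9 346.1] [48.1 51.2] 83.9
scene jar_kept 175 [539.  242.6] [47.9 51.9] 87.2
top tall_nest 71 [ 568.1 -237.6] [35.5 37.1] 44.5
top tall_loose 76 [ 567.9 -299. ] [36.  37.4] 18.7
top tall_kept 71 [ 564.8 -363.6] [34.4 36.8] 0.2
top low 93 [641.1 -47.6] [56.4 58.2] 89.9
top low_kept 91 [646.2  52.4] [58.3 56.5] 0.3
top jar 150 [551.4 343.5] [50.5 48.4] 83.5
top jar_kept 143 [535.6 240.9] [49.  48.5] 87.0
```

View pics/scene21.png

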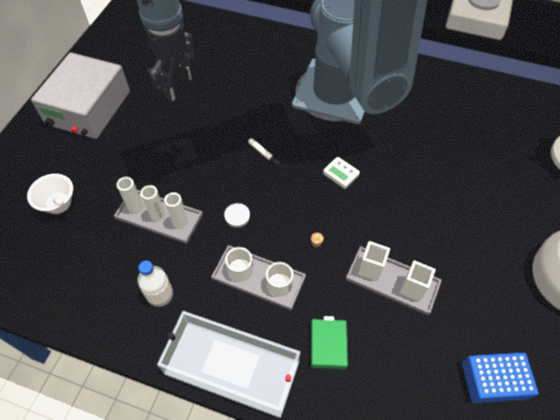

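View pics/top21.png

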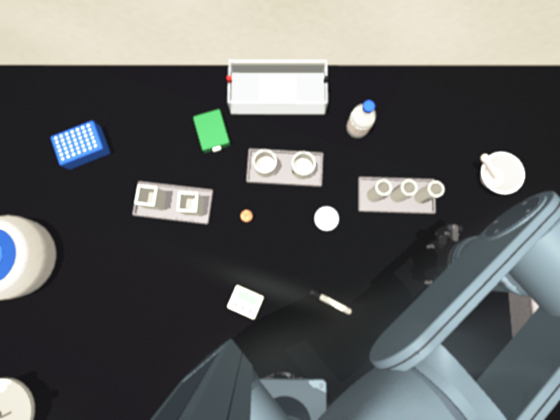

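Both views agree. Three tall beakers stand in one tray, at scene (128,195), (150,203) and (174,210). Two low ones stand in the second tray at (238,264) and (279,279), and two jars in the third at (374,260) and (420,281). Rims are at the right heights, the kept pieces are within about 0.7 mm of where they started, and the gripper is clear at (170,80).

```bash
python3 -c "
from workcell import *
print(sign_off()); print(state()['t'])"
```

```text
the job is handed in; nothing more can be done
None
the job is handed in; nothing more can be done
```

I sorted all four pieces, and the job is handed in at about 39 s of the 112 s allowed. I lifted the nested tall beaker out of the low one first, then placed the low beaker, the jar and the loose tall beaker, each in its own tray. Every piece was lowered until I felt the tray floor, then released.

**Last checks:** both cameras show all seven pieces upright. Each rim was at its expected height within 6 mm. All three kept pieces are within about 0.7 mm of where they started. The gripper was clear and read no contact force.

**What disagreed or failed:**
- **Fingertip height:** the fingertips stood about 38 mm higher than the interface text says. My first close on the nested beaker met only air, just above its rim, and disturbed nothing. I then took heights from the camera and from contact.
- **Camera agreement:** the two views differ by up to about 4 mm on rim positions, more than the stated 2 mm. I used their average, and the clearances allowed for it.

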